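# Sort the photoreactor's spring hold-downs and stamp the reject tag

### The job

Feel each of the reactor's spring hold-downs by pushing its cap down: stand the stiff ones upright in the long narrow tray and the weak ones upright in the square tray. When all are sorted, take the hand stamp and press it squarely and firmly (about 8 N, never more than 30 N) on the middle of the tag plate on the square tray, hold it there for half a second, lift it straight off without sliding, and stand it back on its rubber disc. Leave the jar and the two vials among the hold-downs standing where they are.

Things in the scene. Friction and masses are not known exactly. Their poses are not given: they have to be found in the camera images.
- unit1: loose spring hold-down, one of 4 to 6 alike, 220 g, 80 mm tall, origin under its centre, z up: flange 54 mm wide, 8 thick; barrel 42 wide from 8 to 52 mm up; thin rod; black cap 28 wide, top at 80, sinks up to 14 mm. Weak: gives from 1-2 N, fully down at 3-5 N. Stiff: gives only from 9-12 N, fully down at 12-16 N. Cannot be seen; number, place and mass tell nothing
- unit2: loose spring hold-down, one of 4 to 6 alike, 220 g, 80 mm tall, origin under its centre, z up: flange 54 mm wide, 8 thick; barrel 42 wide from 8 to 52 mm up; thin rod; black cap 28 wide, top at 80, sinks up to 14 mm. Weak: gives from 1-2 N, fully down at 3-5 N. Stiff: gives only from 9-12 N, fully down at 12-16 N. Cannot be seen; number, place and mass tell nothing
- unit3: loose spring hold-down, one of 4 to 6 alike, 220 g, 80 mm tall, origin under its centre, z up: flange 54 mm wide, 8 thick; barrel 42 wide from 8 to 52 mm up; thin rod; black cap 28 wide, top at 80, sinks up to 14 mm. Weak: gives from 1-2 N, fully down at 3-5 N. Stiff: gives only from 9-12 N, fully down at 12-16 N. Cannot be seen; number, place and mass tell nothing
- unit4: loose spring hold-down, one of 4 to 6 alike, 220 g, 80 mm tall, origin under its centre, z up: flange 54 mm wide, 8 thick; barrel 42 wide from 8 to 52 mm up; thin rod; black cap 28 wide, top at 80, sinks up to 14 mm. Weak: gives from 1-2 N, fully down at 3-5 N. Stiff: gives only from 9-12 N, fully down at 12-16 N. Cannot be seen; number, place and mass tell nothing
- unit5: loose spring hold-down, one of 4 to 6 alike, 220 g, 80 mm tall, origin under its centre, z up: flange 54 mm wide, 8 thick; barrel 42 wide from 8 to 52 mm up; thin rod; black cap 28 wide, top at 80, sinks up to 14 mm. Weak: gives from 1-2 N, fully down at 3-5 N. Stiff: gives only from 9-12 N, fully down at 12-16 N. Cannot be seen; number, place and mass tell nothing
- unit6: loose spring hold-down, one of 4 to 6 alike, 220 g, 80 mm tall, origin under its centre, z up: flange 54 mm wide, 8 thick; barrel 42 wide from 8 to 52 mm up; thin rod; black cap 28 wide, top at 80, sinks up to 14 mm. Weak: gives from 1-2 N, fully down at 3-5 N. Stiff: gives only from 9-12 N, fully down at 12-16 N. Cannot be seen; number, place and mass tell nothing
- long_tray: the long narrow alloy tray for stiff hold-downs, fixed: outside 262 mm along its x, 96 mm along its y, 18 mm high, walls 5 mm, floor about 5 mm thick. Origin: centre of its underside. Three hold-downs fit in a row, 82 mm apart along x. It stands on the left or the right
- square_tray: the square alloy tray for weak hold-downs, fixed: outside 190 x 190 mm, 18 mm high, walls 5 mm, floor about 5 mm thick; the tag's holder sticks out on its -x side (towards the robot). Origin: centre of the square tray's underside. Hold-downs fit at x, y = +-42 mm. It stands on the side the long tray does not
- tag: the blank alloy tag plate, 60 x 60 mm, on a rubber-sprung holder at the robot's side of the square tray, 130 mm from that tray's centre. Body origin: on the table level under the plate's centre; the plate's top is 24 mm above it. The plate sinks 6 mm at most, straight down: 1 N at first, 13 N when fully down
- tag_top (a point): the centre of the tag plate's upper face
- stamp: the hand stamp, upright and loose, 78 mm tall, about 220 g: steel die 36 mm across from 0 to 14 mm, neck 18 mm across up to 24 mm, wooden handle 30 mm across from 24 to 78 mm. Origin: centre of the die's face (underside), z up along the handle
- stamp_rest: the fixed black rubber disc the stamp stands on, 68 mm across, 8 mm thick. Origin: centre of its underside
- vial_a: bystander: clear crimp-top vial, 28 mm across, 66 mm tall, standing among the hold-downs. Origin: centre of its underside
- vial_b: bystander: amber crimp-top vial, 32 mm across, 72 mm tall, standing among the hold-downs. Origin: centre of its underside
- jar: bystander: jar 60 mm across, 75 mm tall, near the robot. Origin: centre of its underside
Not all that is in view belongs to the job. Leave any green look-alike of the unit5 alone. What is shaped like the stamp but blue is not meant.

How it is judged:
On the way, in this order (a step that is already met when the one before it is completed fails the run):
1. every hold-down stands, released, in its tray: stiff in the long tray, weak in the square tray (x of unit1 in the frame of long_tray between -0.116 and 0.116 m and y of unit1 in the frame of long_tray between -0.036 and 0.036 m and z of each of unit1, unit3, unit6 in the frame of long_tray below 0.012 m and angle between each of unit1, unit3, unit6, unit2, unit4, unit5's own z axis and vertical below 0.2 rad and linear speed of each of unit1, unit3, unit6, unit2, unit4, unit5 below 0.03 m/s and x of unit3 in the frame of long_tray between -0.116 and 0.116 m and y of unit3 in the frame of long_tray between -0.036 and 0.036 m and x of unit6 in the frame of long_tray between -0.116 and 0.116 m and y of unit6 in the frame of long_tray between -0.036 and 0.036 m and x of unit2 in the frame of square_tray between -0.083 and 0.083 m and y of unit2 in the frame of square_tray between -0.083 and 0.083 m and z of each of unit2, unit4, unit5 in the frame of square_tray below 0.012 m and x of unit4 in the frame of square_tray between -0.083 and 0.083 m and y of unit4 in the frame of square_tray between -0.083 and 0.083 m and x of unit5 in the frame of square_tray between -0.083 and 0.083 m and y of unit5 in the frame of square_tray between -0.083 and 0.083 m and contact force between the fingers and unit1 below 0.3 N and contact force between the fingers and unit2 below 0.3 N and contact force between the fingers and unit3 below 0.3 N and contact force between the fingers and unit4 below 0.3 N and contact force between the fingers and unit5 below 0.3 N and contact force between the fingers and unit6 below 0.3 N), for 0.2 s.
2. the stamp is pressed squarely on the middle of the tag with more than 5 N for 0.3 s (contact force between stamp and tag above 5 N and horizontal distance between stamp and tag_top below 0.01 m and angle between stamp's own z axis and vertical below 0.1 rad), for 0.3 s.
3. the stamp is lifted straight off: 10 mm clear of the tag and still over it (z of stamp in the frame of tag above 0.034 m and horizontal distance between stamp and tag_top below 0.014 m).
At the end, for the whole second after the job is handed in: Every hold-down present stands released and still in its tray (tilt under 0.2 rad, its flange on the tray floor between the walls), stiff ones in the long tray, weak ones in the square tray; the stamp stands released and upright on its disc, centre within 18 mm of the disc's (all of step 1 and horizontal distance between stamp and stamp_rest below 0.018 m and z of stamp in the frame of stamp_rest below 0.012 m and angle between stamp's own z axis and vertical below 0.1 rad and linear speed of stamp below 0.03 m/s and contact force between the fingers and stamp below 0.3 N); the robot touches nothing.
It fails at once if the stamp is pressed on the tag with more than 30 N (contact force between stamp and tag above 30 N).
It fails at once if the stamp slides on the tag or is pressed on it away from the middle (more than 14 mm off with more than 3 N) (contact force between stamp and tag above 3 N and horizontal distance between stamp and tag_top above 0.014 m).
It fails at once if a vial or the jar is knocked over or moved by more than 50 mm (distance of any of vial_a, vial_b, jar from where it was at the start of the episode above 0.05 m or angle between any of vial_a, vial_b, jar's own z axis and vertical above 0.6 rad).
Of unit1, unit2, unit3, unit4, unit5, unit6 only 4 to 6 are there at a start; the rules pass over those that are not, and their reading is None.
At some moment in a run one of unit1, unit2, unit3, unit4, unit5, unit6 may be knocked a few centimetres aside while the robot is not near it.
It also fails if it takes over 210 s, if anything falls off the work surface, if the arm or the gripper's body presses on something with over 40 N, if the wrist force passes 120 N, or if a joint passes its speed limit or range.

### The arm

A 7-joint arm with a two-finger parallel gripper is mounted at the origin on the work surface. World frame = base frame: x ahead of the robot, y to its left, z up, the work surface at z = 0. Lengths are in m, angles in rad, forces in N, time in s.
With the tool pointing down it reaches from about 0.425 to 0.875 m from the base axis. Payload 4.7 kg.
Tool frame: the origin (TCP) lies at the very end of the fingers, on their centre line; the grasp point (between the pads) lies behind it (ctrl.tcp_to_grasp is the y of the grasp point in the tool frame, in m); y points along the fingers, x is the direction in which the jaws open and shut, and the axes are right-handed (so a half turn about y gives the same grasp; the last joint's range is limited). The gripper opens to 87 mm and grips with 3 to 60 N. Pads are 19 mm wide; open, the fingers measure 117 mm over their backs; the gripper's body (75 mm by 190 mm) begins 51 mm behind the grasp point.
Start: joints at [1.119, 0.321, -0.07, 1.45, 0.023, 1.371, -0.057], TCP at [0.292, -0.581, 0.223] pointing down, gripper open.
Joint ranges: [-2.86, 2.86], [-0.3, 2.09], [-1.38, 1.24], [0.06, 2.45], [-1.56, 4.7], [0.09, 2.05], [-2.69, 2.69]. Speed limits (rad/s): [2.57, 2.57, 3.14, 3.14, 3.14, 3.14, 3.14].

### API

Orientations are given as a rotation vector (axis times angle).
In Python, from bench import ctrl, get_image, workorder gives the robot as it stands.
- The arm moves only by the tool drive_tool, never from a script. Its argument "increments" is text: rows parted by semicolons, each of 5 numbers parted by spaces: the shift along the tool's x, y, z in mm, then the turn about the tool's y in degrees, then the closure in counts, from 0 (fully open) to 255 (shut). In form: tx ty tz yaw fingers; .... A call has 1 to 20 rows; each row shifts and turns the commanded pose from where the row before left it, along the tool's axes as they then stand; what a row does not reach is not made up. A row lasts 1/8 s, in which the tool goes at most 62.5 mm and 10.7 degrees, less where a joint would pass 70% of its speed; a pose out of reach is approached as far as the arm can. A call is refused whole if a number of a shift passes 62.5 or a number of a turn 10.7, either way. A call with a gripper value outside its range is refused whole. The fingers move at their own pace and stop on an object; "squeeze" is the grip in N (left out, the last holds). Time passes only in rows, so rows that do not move let the fingers close. It gives the time, the measured TCP pose, the force and the opening at its end, in the units of the state.
- ctrl.get_state(): the state, without advancing time (a new reading comes with each control period).
- get_image(name): name is "scene" or "top"; returns a dict with "img" (420x560x3 uint8, red, green, blue), "mtx" (3x3 intrinsics, pixels), "k1" (the pictures are not rectified: a ray, as slopes to the right and down, at radius r is drawn at 1 + k1 r^2 times it, then the intrinsics apply), "camera_from_world" (4x4, takes a point from world to camera coordinates). Camera axes: x right, y up, looking along -z (the intrinsics and any distortion apply to the point x, -y, -z); pixel columns grow to the right and rows downward; lengths in m; the calibration is good to about 2 mm. A picture is of the moment at which its call begins. There is no depth.
- workorder.close_job(): hands the job in, once; it reports no verdict.
The state is a dict: "time": time; "joint_positions": joint angles; "qd": joint speeds; "joint_torque": joint torques, N m; "position": TCP position; "tool_rot": TCP orientation; "ft_force": force on the tool from outside, world axes, zero at the start; "torque": the same for the moment, N m; "grip_width": opening from 0.0 (shut) to 1.0 (fully open).
Only numpy, scipy, OpenCV 4.12 (cv2) and the standard library are available. Lean on these libraries where they do the work, as an engineer would, in place of code of your own. Each camera call takes 0.05 s, during which the arm holds its last target.

## Working session

There is one attempt and no reset: what is moved stays moved. The work goes in short steps, Python scripts to look and compute and a tool call to move; the robot and the scene stay as the last step left them, time stands still between calls to the robot, and variables do not carry over. Pictures are saved under pics/ and viewed, and the job is handed in when it is done.

Besides the shell and the picture viewer there is one more tool, called after "Emit:" by a JSON object that holds its "name" and its "arguments", one argument or row to a line. drive_tool: Moves the arm, as the interface text tells. Its arguments: {"type":"object","properties":{"increments":{"type":"string"},"squeeze":{"type":"number"}},"required":["increments"]}

```bash
ls; mkdir -p pics; python3 - <<'E'
from bench import ctrl,get_image
import cv2
for n in("scene","top"):
    d=get_image(n); cv2.imwrite(f"pics/{n}0.png",d["img"][:,:,::-1]); print(d["mtx"],d["k1"],d["camera_from_world"])
print(ctrl.get_state(),ctrl.tcp_to_grasp)
E
```

```text
pics
[[531.51760712   0.         281.46037646]
 [  0.         531.51760712 209.17116496]
 [  0.           0.           1.        ]] 0.03642990434297847 [[ 0.18122496  0.98324247  0.019793   -0.0974104 ]
 [-0.73665673  0.12238716  0.66510018  0.32180285]
 [ 0.65153233 -0.1351134   0.74649179 -1.54995671]
 [ 0.          0.          0.          1.        ]]
[[439.12881862   0.         287.38116874]
 [  0.         439.12881862 207.8337319 ]
 [  0.           0.           1.        ]] -0.13016112481315506 [[-2.14420950e-02 -9.99769547e-01  1.04411124e-03 -6.16642795e-03]
 [ 9.93819782e-01 -2.12006952e-02  1.08962247e-01 -5.19370787e-01]
 [-1.08915001e-01  3.37403725e-03  9.94045340e-01 -1.10811381e+00]
 [ 0.00000000e+00  0.00000000e+00  0.00000000e+00  1.00000000e+00]]
{'time': 0.1, 'joint_positions': array([ 1.11908419,  0.32173517, -0.07011146,  1.45154932,  0.02258746,
        1.3707857 , -0.0568863 ]), 'qd': array([-0.00189862, -0.00180831, -0.00227894, -0.00233895,  0.00013766,
        0.00130164,  0.0004167 ]), 'joint_torque': array([ 2.15402115e-04, -4.92570448e+01, -4.05644830e-01, -3.13395059e+01,
       -6.41134777e-02,  3.94967257e-02,  1.08646075e-04]), 'position': array([ 0.29170251, -0.58032175,  0.22158183]), 'tool_rot': array([-1.39344329,  0.86067534, -0.85825925]), 'ft_force': array([ 0.30020412, -0.22406262,  0.27409296]), 'torque': array([0.00502924, 0.05016153, 0.01184177]), 'grip_width': 0.9982087524304587} -0.0187
```

View pics/scene0.png

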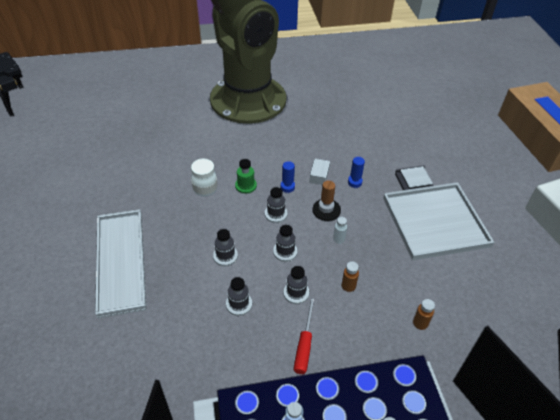

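View pics/top0.png

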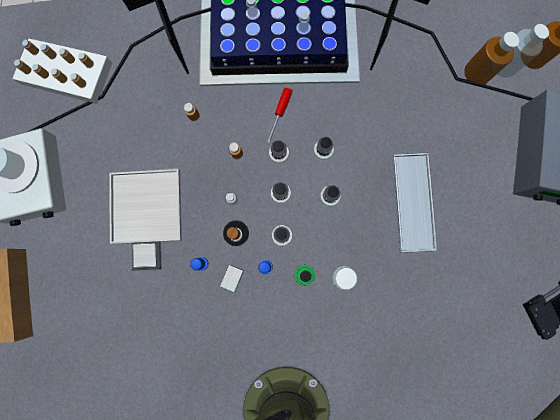

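```bash
cat > h.py <<'E'
import numpy as np,cv2
from bench import ctrl,get_image
def project(d,P):
    P=np.atleast_2d(P); c=d["camera_from_world"]; q=P@c[:3,:3].T+c[:3,3]
    s=np.c_[q[:,0]/-q[:,2],-q[:,1]/-q[:,2]]; r2=(s**2).sum(1,keepdims=True)
    s=s*(1+d["k1"]*r2); m=d["mtx"]; return np.c_[s[:,0]*m[0,0]+m[0,2],s[:,1]*m[1,1]+m[1,2]]
def back(d,uv,z):
    m=d["mtx"]; u=np.array([(uv[0]-m[0,2])/m[0,0],(uv[1]-m[1,2])/m[1,1]]); s=u.copy()
    for _ in range(20): s=u/(1+d["k1"]*(s@s))
    c=d["camera_from_world"]; R=c[:3,:3]; o=-R.T@c[:3,3]; v=R.T@np.array([s[0],-s[1],-1.])
    return o+v*(z-o[2])/v[2]
def crop(d,u0,v0,w,h,k,fn,draw=None):
    im=d["img"][:,:,::-1].copy()[v0:v0+h,u0:u0+w]
    im=cv2.resize(im,None,fx=k,fy=k,interpolation=cv2.INTER_CUBIC)
    if draw is not None:
        for (u,v) in draw: 
            cv2.circle(im,(int((u-u0+.5)*k),int((v-v0+.5)*k)),1,(0,0,255),-1)
    cv2.imwrite(fn,im)
def circ(x,y,z,r,n=24):
    t=np.linspace(0,2*np.pi,n,endpoint=False); return np.c_[x+r*np.cos(t),y+r*np.sin(t),z+0*t]
E
python3 - <<'E'
from h import *
d=get_image("top")
crop(d,100,130,250,165,3,"pics/t1.png")
for n,uv,z in [("A",(279,145),.08),("B",(324,144),.08),("C",(281,187),.08),("D",(331,190),.08),("E",(282,233),.08),("green",(305,275),.08),("jar",(345,277),.075),("stamp",(235,233),.078),("rest",(235,233),.008),("vb",(235,148),.072),("va",(230,197),.066),("tag",(145,255),.024),
 ("sq",(110,173),.018),("sq",(179,170),.018),("sq",(180,241),.018),("sq",(110,243),.018),("lg",(394,155),.018),("lg",(427,153),.018),("lg",(436,250),.018),("lg",(402,252),.018)]:
    print(n,back(d,uv,z).round(3))
d=get_image("scene"); crop(d,185,145,250,180,3,"pics/s1.png")
E
```

```text
A [0.673 0.001 0.08 ]
B [ 0.673 -0.113  0.08 ]
C [ 0.566 -0.002  0.08 ]
D [ 0.556 -0.126  0.08 ]
E [ 0.452 -0.003  0.08 ]
green [ 0.348 -0.056  0.08 ]
jar [ 0.34  -0.155  0.075]
stamp [0.454 0.113 0.078]
rest [0.458 0.121 0.008]
vb [0.67  0.112 0.072]
va [0.545 0.127 0.066]
tag [0.404 0.357 0.024]
sq [0.625 0.459 0.018]
sq [0.628 0.269 0.018]
sq [0.439 0.265 0.018]
sq [0.437 0.454 0.018]
lg [ 0.656 -0.305  0.018]
lg [ 0.661 -0.396  0.018]
lg [ 0.4   -0.406  0.018]
lg [ 0.398 -0.314  0.018]
```

View pics/t1.png

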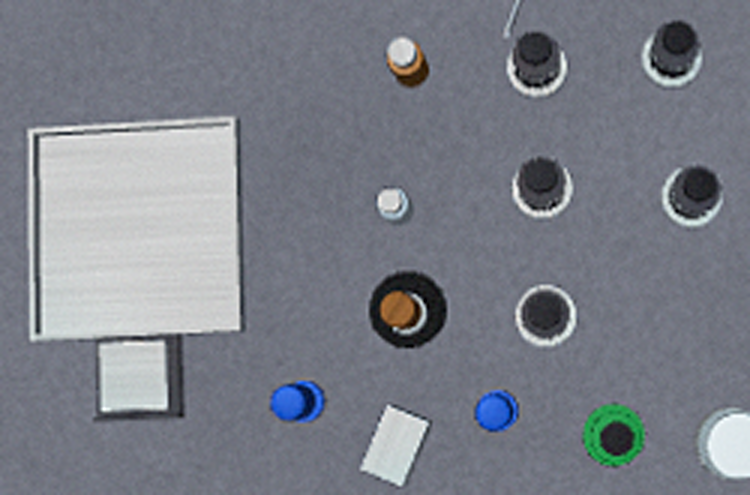

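View pics/s1.png

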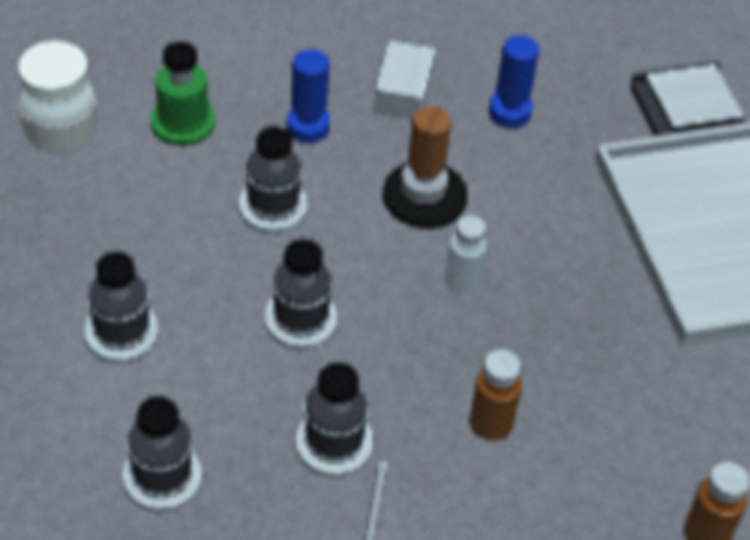

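```bash
cat >> h.py <<'E'
from scipy.spatial.transform import Rotation as Rot
def pose():
    s=ctrl.get_state(); R=Rot.from_rotvec(s["tool_rot"]).as_matrix(); return s,R
def to(x,y,z,xdir=None):
    """delta in tool axes to reach a world target; xdir=angle (deg) wanted of tool x axis in world (mod 180)"""
    s,R=pose(); d=np.array([x,y,z])-s["position"]
    a=np.degrees(np.arctan2(R[1,0],R[0,0])); out=(R.T@d*1000).round(1)
    print("t",round(s["time"],2),"pos",s["position"].round(4),"F",s["ft_force"].round(2),"grip",round(s["grip_width"],3),"xang",round(a,1),"ydown",R[:,1].round(3))
    print("tool delta mm",out, "world",(d*1000).round(1))
    if xdir is not None:
        e=(xdir-a+90)%180-90; print("yaw about tool y (deg):",round(-e,1))
E
python3 - <<'E'
from h import *
U={"A":(.673,.001),"B":(.673,-.113),"C":(.566,-.002),"D":(.556,-.126),"E":(.452,-.003)}
for n,reg in(("top",(260,130,90,120)),("scene",(200,180,120,140))):
    d=get_image(n); pts=[]
    for k,(x,y) in U.items():
        pts+=[*project(d,circ(x,y,.08,.014)),*project(d,circ(x,y,.008,.027))]
    crop(d,*reg,5 if n=="top" else 4,f"pics/ov_{n}.png",pts)
to(.673,-.113,.2,90)
E
```

```text
t 0.3 pos [ 0.2918 -0.5806  0.2222] F [ 0.83 -0.27  0.71] grip 1.001 xang -63.3 ydown [-0.     0.001 -1.   ]
tool delta mm [-246.6   22.3  550.6] world [381.2 467.6 -22.2]
yaw about tool y (deg): 26.7
```

View pics/ov_top.png

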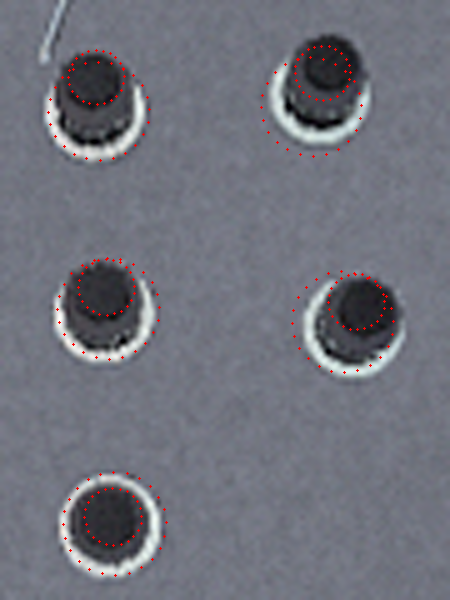

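View pics/ov_scene.png

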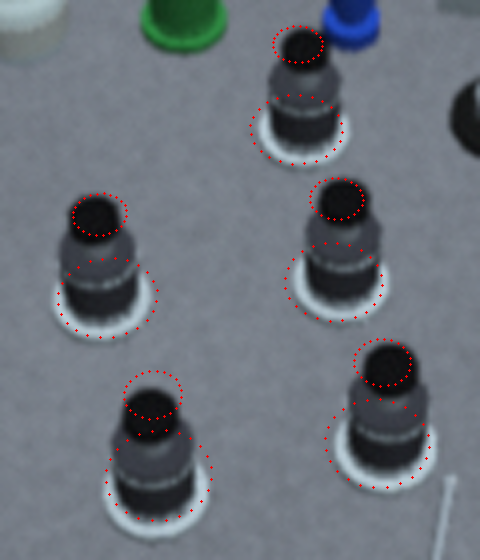

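```bash
cat >> h.py <<'E'
from scipy.optimize import minimize
def refine(ds,x,y,z0=0.0):
    gs=[cv2.GaussianBlur(d["img"].max(2).astype(np.float32),(0,0),.7) for d in ds]
    def samp(g,p): return cv2.remap(g,p[:,0].astype(np.float32)[None],p[:,1].astype(np.float32)[None],cv2.INTER_LINEAR)[0]
    def cost(v):
        c=0
        for d,g in zip(ds,gs):
            i=samp(g,project(d,circ(v[0],v[1],z0+.008,.0245,60))); o=samp(g,project(d,circ(v[0],v[1],z0+.004,.031,60)))
            capi=samp(g,project(d,circ(v[0],v[1],z0+.08,.011,60)))
            c+=-np.clip(i-o,-40,80).mean()+.7*capi.mean()
        return c
    best=min((( cost((x+a,y+b)),x+a,y+b) for a in np.arange(-.012,.0121,.002) for b in np.arange(-.012,.0121,.002)))
    r=minimize(cost,best[1:],method="Nelder-Mead",options=dict(initial_simplex=np.array(best[1:])+np.array([[0,0],[.002,0],[0,.002]])))
    return r.x
E
python3 - <<'E'
from h import *
U={"A":(.6725,.001),"B":(.680,-.117),"C":(.566,-.00),"D":(.5535,-.131),"E":(.451,-.001)}
ds=[get_image("top"),get_image("scene")]
V={k:refine(ds,*p) for k,p in U.items()}
for k,p in U.items(): print(k,V[k].round(4),refine(ds[:1],*p).round(4),refine(ds[1:],*p).round(4))
for n,d,reg in(("top",ds[0],(260,130,90,120)),("scene",ds[1],(200,180,120,140))):
    pts=[]
    for k,(x,y) in V.items():
        pts+=[*project(d,circ(x,y,.08,.014)),*project(d,circ(x,y,.008,.027))]
    crop(d,*reg,4,f"pics/ov2_{n}.png",pts)
a=cv2.imread("pics/ov2_top.png");b=cv2.imread("pics/ov2_scene.png");
c=np.zeros((560,840,3),np.uint8);c[:480,:360]=a;c[:,360:]=b;cv2.imwrite("pics/ov2.png",c[:,:800])
E
```

```text
A [0.6737 0.0044] [0.6721 0.0035] [0.6754 0.0052]
B [ 0.6804 -0.1165] [ 0.679  -0.1173] [ 0.6823 -0.1154]
C [0.5649 0.0015] [0.5638 0.0007] [0.567  0.0022]
D [ 0.5541 -0.1304] [ 0.5532 -0.1312] [ 0.5564 -0.1292]
E [0.4519 0.0005] [ 4.511e-01 -1.000e-04] [0.4544 0.0015]
```

View pics/ov2.png

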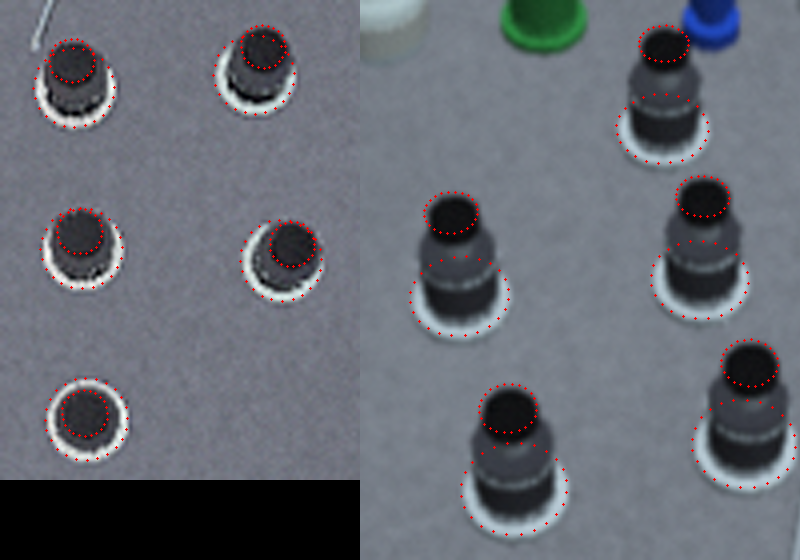

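Emit:
{"name": "drive_tool", "arguments": {
  "increments": "0 0 0 9 255; 0 0 0 9 255; 0 0 0 8.7 255",
  "squeeze": 20
}}

```text
time: 0.78
position: [0.2919, -0.5808, 0.2226]
tool_rot: [-1.207, 1.213, -1.213]
ft_force: [0.7, 0.0, 0.3]
grip_width: 0.744
```

```bash
python3 -c "
from h import *
to(.5541,-.1304,.15,90)"
```

```text
t 0.78 pos [ 0.2919 -0.5808  0.2226] F [0.68 0.03 0.35] grip 0.744 xang -90.3 ydown [ 0. -0. -1.]
tool delta mm [-451.7   72.6  259.8] world [262.2 450.4 -72.6]
yaw about tool y (deg): -0.3
```

Emit:
{"name": "drive_tool", "arguments": {
  "increments": "-37.6 6 21.6 0 255; -37.6 6 21.6 0 255; -37.6 6 21.6 0 255; -37.6 6 21.6 0 255; -37.6 6 21.6 0 255; -37.6 6 21.6 0 255; -37.6 6 21.6 0 255; -37.6 6 21.6 0 255; -37.6 6 21.6 0 255; -37.6 6 21.6 0 255; -37.6 6 21.6 0 255; -37.6 6 21.6 -0.3 255; 0 0 0 0 255; 0 0 0 0 255"
}}

```text
time: 2.52
position: [0.551, -0.1303, 0.1505]
tool_rot: [-1.212, 1.205, -1.206]
ft_force: [-0.2, -0.5, 0.5]
grip_width: 0.003
```

```bash
python3 -c "
from h import *
to(.5541,-.1304,.09,90)"
```

```text
t 2.52 pos [ 0.551  -0.1303  0.1505] F [-0.21 -0.45  0.45] grip 0.003 xang -89.7 ydown [-0.    -0.001 -1.   ]
tool delta mm [ 0.1 60.5  3.1] world [  3.1  -0.1 -60.5]
yaw about tool y (deg): 0.3
```

Emit:
{"name": "drive_tool", "arguments": {
  "increments": "0 33 1.5 0 255; 0 33 1.5 0 255; 0 0 0 0 255; 0 3 0 0 255; 0 3 0 0 255; 0 3 0 0 255; 0 3 0 0 255; 0 0 0 0 255; 0 0 0 0 255"
}}

```text
time: 3.65
position: [0.555, -0.1304, 0.0755]
tool_rot: [-1.211, 1.203, -1.208]
ft_force: [-3.2, -1.0, 12.1]
grip_width: 0.006
```

```bash
python3 -c "
from h import *
to(.5541,-.1304,.08,90)"
```

```text
t 3.65 pos [ 0.555  -0.1304  0.0755] F [-3.18 -0.97 12.06] grip 0.006 xang -89.7 ydown [ 0.002 -0.002 -1.   ]
tool delta mm [ 0.  -4.5 -0.9] world [-0.9 -0.   4.5]
yaw about tool y (deg): 0.3
```

Emit:
{"name": "drive_tool", "arguments": {
  "increments": "0 -30 0 0 0; 0 -30 0 0 0; 0 0 0 0 0; 0 0 0 0 0; 0 0 0 0 0; 0 0 0 0 0; 0 0 0 0 0; 0 0 0 0 0"
}}

```text
time: 4.65
position: [0.5542, -0.1296, 0.1324]
tool_rot: [-1.212, 1.206, -1.205]
ft_force: [0.3, -1.1, -0.0]
grip_width: 0.834
```

```bash
python3 -c "
from h import *
ds=[get_image('top'),get_image('scene')]
p=refine(ds,.554,-.130);print(p, refine(ds[1:],.554,-.130))
to(p[0],p[1],.0235,90)"
```

```text
[ 0.55567817 -0.12914298] [ 0.55638422 -0.12916301]
t 4.75 pos [ 0.5542 -0.1296  0.1324] F [ 0.57 -0.09  0.26] grip 0.921 xang -89.7 ydown [-0. -0. -1.]
tool delta mm [ -0.5 108.9   1.5] world [   1.5    0.5 -108.9]
yaw about tool y (deg): 0.3
```

Emit:
{"name": "drive_tool", "arguments": {
  "increments": "0 22 0 0 0; 0 22 0 0 0; 0 22 0 0 0; 0 22 0 0 0; 0 21 0 0 0; 0 0 0 0 0; 0 0 0 0 255; 0 0 0 0 255; 0 0 0 0 255; 0 0 0 0 255; 0 0 0 0 255; 0 0 0 0 255; 0 0 0 0 255; 0 0 0 0 255; 0 -30 0 0 255; 0 -40 0 0 255; 0 -40 0 0 255; 0 -40 0 0 255",
  "squeeze": 20
}}

```text
time: 7.0
position: [0.5536, -0.1296, 0.1741]
tool_rot: [-1.212, 1.206, -1.205]
ft_force: [0.8, -0.4, -2.6]
grip_width: 0.477
```

```bash
python3 -c "
from h import *
d=get_image('scene');crop(d,130,130,200,150,3,'pics/g1.png')
to(.447,-.358,.15,92)"
```

```text
t 7.05 pos [ 0.5568 -0.1302  0.1803] F [ 2.64 -0.41  1.53] grip 0.478 xang -89.7 ydown [ 0.008 -0.003 -1.   ]
tool delta mm [ 227.2   30.  -111.2] world [-109.8 -227.8  -30.3]
yaw about tool y (deg): -1.7
```

View pics/g1.png

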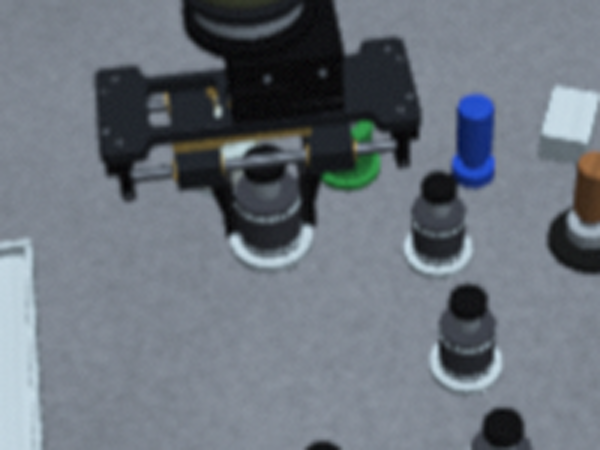

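```bash
cat >> h.py <<'E'
def rect(cx,cy,yaw,lx,ly,z,n=30):
    t=np.linspace(-.5,.5,n); p=np.r_[np.c_[t*lx,0*t+ly/2],np.c_[t*lx,0*t-ly/2],np.c_[0*t+lx/2,t*ly],np.c_[0*t-lx/2,t*ly]]
    c,s=np.cos(yaw),np.sin(yaw); return np.c_[cx+c*p[:,0]-s*p[:,1],cy+s*p[:,0]+c*p[:,1],0*p[:,0]+z]
LT=(.529,-.355,.036); ST=(.532,.362,.022)
E
cat > trays.py <<'E'
from h import *
import h
o=[]
for n,r1,r2 in(("top",(385,145,60,115),(100,160,90,115)),("scene",(90,200,60,120),(375,155,125,110))):
    d=get_image(n)
    for i,r in enumerate((r1,r2)):
        if i==0: pts=np.r_[rect(*LT,.262,.096,.018),rect(*LT,.252,.086,.005)]
        else:
            x,y,a=ST; pts=np.r_[rect(*ST,.19,.19,.018),rect(*ST,.18,.18,.005),rect(x-.13*np.cos(a),y-.13*np.sin(a),a,.06,.06,.024)]
        fn="pics/_t.png"; crop(d,*r,3,fn,project(d,pts)); o.append(cv2.imread(fn))
H=max(i.shape[0] for i in o); o=[cv2.copyMakeBorder(i,0,H-i.shape[0],0,0,cv2.BORDER_CONSTANT) for i in o]
im=np.hstack(o); print(im.shape)
im=np.vstack([cv2.copyMakeBorder(np.hstack(o[:2]),0,0,0,600-np.hstack(o[:2]).shape[1],cv2.BORDER_CONSTANT)[:345-45],cv2.copyMakeBorder(np.hstack(o[2:]),0,0,0,max(0,600-np.hstack(o[2:]).shape[1]),cv2.BORDER_CONSTANT)[:300,:600]])
import sys; 
cv2.imwrite("pics/"+sys.argv[1],np.vstack([np.hstack(o[:2])[:300] if 0 else im]))
E
python3 trays.py tr1.png
```

```text
(360, 1005, 3)
```

View pics/tr1.png

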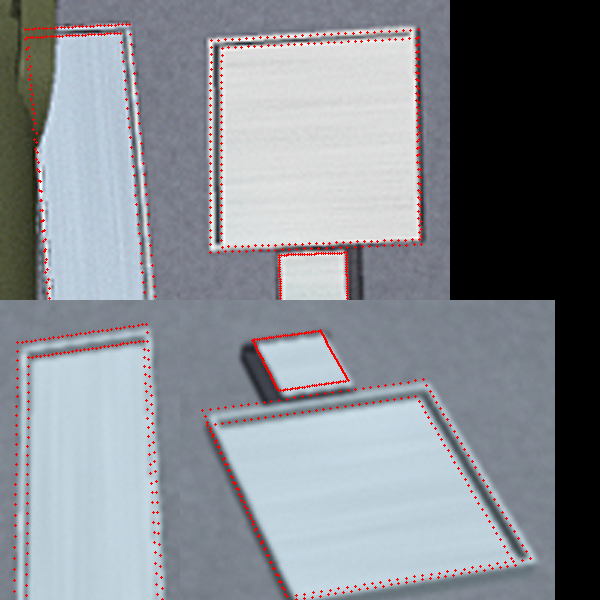

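Emit:
{"name": "drive_tool", "arguments": {
  "increments": "28 1 -14 0 255; 38 1 -18.5 0 255; 38 1 -18.5 -1 255; 38 1 -18.5 -0.7 255; 38 1 -18.5 0 255; 28 1 -14 0 255; 19 1 -9 0 255; 0 0 0 0 255; 0 0 0 0 255; 0 0 0 0 255"
}}

```text
time: 8.4
position: [0.4486, -0.357, 0.1666]
tool_rot: [-1.226, 1.182, -1.181]
ft_force: [0.1, 0.5, -2.0]
grip_width: 0.475
```

```bash
python3 -c "
from h import *
to(.447,-.358,.0295,92)"
```

```text
t 8.4 pos [ 0.4486 -0.357   0.1666] F [ 0.05  0.49 -2.01] grip 0.475 xang -87.9 ydown [ 0.     0.001 -1.   ]
tool delta mm [  1.1 137.1  -1.7] world [  -1.6   -1.  -137.1]
yaw about tool y (deg): 0.1
```

Emit:
{"name": "drive_tool", "arguments": {
  "increments": "0 30 0 0 255; 0 30 0 0 255; 0 30 0 0 255; 0 25 0 0 255; 1 12 -1 0 255; 0 5 0 0 255; 0 4 0 0 255; 0 0 0 0 255; 0 0 0 0 255"
}}

```text
time: 9.52
position: [0.447, -0.36, 0.0313]
tool_rot: [-1.225, 1.183, -1.185]
ft_force: [1.0, -0.3, -2.7]
grip_width: 0.474
```

```bash
python3 -c "
from h import *
to(.447,-.358,.0285,92)"
```

```text
t 9.53 pos [ 0.447  -0.36    0.0313] F [ 1.03 -0.26 -2.69] grip 0.474 xang -88.0 ydown [ 0.001 -0.001 -1.   ]
tool delta mm [-2.   2.8  0. ] world [-0.   2.  -2.8]
yaw about tool y (deg): -0.0
```

Emit:
{"name": "drive_tool", "arguments": {
  "increments": "0 2.5 0 0 255; 0 0 0 0 255; 0 0 0 0 0; 0 0 0 0 0; 0 0 0 0 0; 0 0 0 0 0; 0 0 0 0 0; 0 0 0 0 0; 0 -30 0 0 0; 0 -40 0 0 0; 0 -40 0 0 0; 0 -10 0 0 0; 0 0 0 0 255"
}}

```text
time: 11.15
position: [0.4467, -0.3598, 0.1482]
tool_rot: [-1.225, 1.183, -1.184]
ft_force: [0.6, 0.1, -0.4]
grip_width: 0.952
```

```bash
python3 -c "
from h import *
ds=[get_image('top'),get_image('scene')]
crop(ds[1],90,150,250,180,3,'pics/p1.png')
for p in [(.6737,.0044),(.6804,-.1165),(.565,.0015),(.452,.0005)]: print(refine(ds[1:],*p))
to(.452,0,.13,90);to(.68,-.1165,.13,90)"
```

```text
[0.67540573 0.00522812]
[ 0.68228542 -0.11536105]
[0.56692922 0.00223909]
[0.45439604 0.00149825]
t 11.25 pos [ 0.4457 -0.3591  0.1464] F [-0.62 -0.08 -0.47] grip 0.877 xang -88.0 ydown [-0.002  0.002 -1.   ]
tool delta mm [-358.7   16.9   18.7] world [  6.3 359.1 -16.4]
yaw about tool y (deg): 2.0
t 11.25 pos [ 0.4457 -0.3591  0.1464] F [-0.62 -0.08 -0.47] grip 0.877 xang -88.0 ydown [-0.002  0.002 -1.   ]
tool delta mm [-234.4   16.3  242.6] world [234.3 242.6 -16.4]
yaw about tool y (deg): 2.0
```

View pics/p1.png

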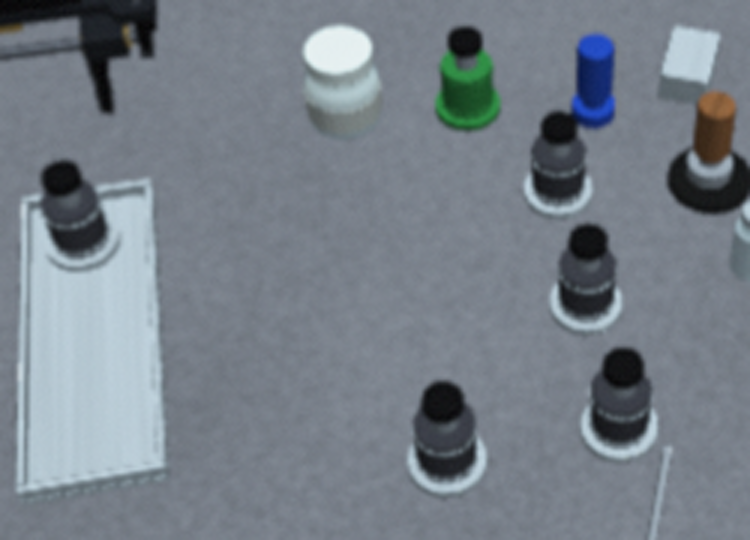

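Emit:
{"name": "drive_tool", "arguments": {
  "increments": "-22 0 22 0 255; -36 1 37 0 255; -36 2 37 0 255; -36 3 37 0 255; -36 3 37 0 255; -36 3 37 0 255; -22 2 24 0 255; -11 2 12 2 255; 0 0 0 0 255; 0 0 0 0 255; 0 0 0 0 255"
}}

```text
time: 12.62
position: [0.6806, -0.118, 0.1318]
tool_rot: [-1.209, 1.211, -1.211]
ft_force: [0.3, -0.0, -0.4]
grip_width: 0.004
```

```bash
python3 -c "
from h import *
to(.6804,-.1165,.085,90)"
```

```text
t 12.62 pos [ 0.6806 -0.118   0.1318] F [ 0.34 -0.02 -0.4 ] grip 0.004 xang -90.1 ydown [-0.001 -0.001 -1.   ]
tool delta mm [-1.5 46.8 -0.1] world [ -0.2   1.5 -46.8]
yaw about tool y (deg): -0.1
```

Emit:
{"name": "drive_tool", "arguments": {
  "increments": "-1.5 30 0 0 255; 0 17 0 0 255; 0 0 0 0 255; 0 3 0 0 255; 0 3 0 0 255; 0 3 0 0 255; 0 3 0 0 255; 0 0 0 0 255; 0 0 0 0 255"
}}

```text
time: 13.75
position: [0.6818, -0.115, 0.0735]
tool_rot: [-1.208, 1.208, -1.21]
ft_force: [0.8, -0.6, 1.8]
grip_width: 0.003
```

Emit:
{"name": "drive_tool", "arguments": {
  "increments": "0 4 0 0 255; 0 0 0 0 255; 0 0 0 0 255"
}}

```text
time: 14.12
position: [0.6816, -0.115, 0.0692]
tool_rot: [-1.209, 1.209, -1.21]
ft_force: [2.0, 0.4, 4.2]
grip_width: 0.004
```

Emit:
{"name": "drive_tool", "arguments": {
  "increments": "0 -30 0 0 0; 0 -32 0 0 0; 0 0 0 0 0; 0 0 0 0 0; 0 0 0 0 0; 0 0 0 0 0; 0 0 0 0 0"
}}

```text
time: 15.0
position: [0.681, -0.1149, 0.1305]
tool_rot: [-1.21, 1.21, -1.209]
ft_force: [0.1, 0.4, 0.4]
grip_width: 0.721
```

```bash
python3 -c "
from h import *
to(.6804,-.1165,.0235,90)"
```

```text
t 15.0 pos [ 0.681  -0.1149  0.1305] F [0.1  0.42 0.37] grip 0.721 xang -90.0 ydown [-0.001  0.    -1.   ]
tool delta mm [  1.6 107.   -0.5] world [  -0.6   -1.6 -107. ]
yaw about tool y (deg): -0.0
```

B is weak (4 N at 11 mm). Grasp it.

Emit:
{"name": "drive_tool", "arguments": {
  "increments": "0 10 0 0 0; 1.5 20 0 0 0; 0 22 0 0 0; 0 22 0 0 0; 0 22 0 0 0; 0 11 0 0 0; 0 0 0 0 0; 0 0 0 0 255; 0 0 0 0 255; 0 0 0 0 255; 0 0 0 0 255; 0 0 0 0 255; 0 0 0 0 255; 0 0 0 0 255; 0 0 0 0 255; 0 -30 0 0 255; 0 -40 0 0 255; 0 -40 0 0 255; 0 -40 0 0 255; 0 0 0 0 255"
}}

```text
time: 17.5
position: [0.6835, -0.1168, 0.1779]
tool_rot: [-1.205, 1.204, -1.214]
ft_force: [0.5, 0.6, -2.3]
grip_width: 0.478
```

```bash
python3 -c "
from h import *
for sx in(1,-1):
  for sy in(1,-1):
    x,y,a=ST;print(x+np.cos(a)*.042*sx-np.sin(a)*.042*sy,y+np.sin(a)*.042*sx+np.cos(a)*.042*sy)
to(.573,.405,.17,90+1.3)"
```

```text
0.5730659109441376 0.4049137618757451
0.5749137618757452 0.3209340890558624
0.4890862381242549 0.4030659109441376
0.49093408905586244 0.31908623812425485
t 17.5 pos [ 0.6835 -0.1168  0.1779] F [ 0.47  0.57 -2.26] grip 0.478 xang -90.0 ydown [ 0.007 -0.002 -1.   ]
tool delta mm [-521.8    6.4 -110.8] world [-110.5  521.8   -7.9]
yaw about tool y (deg): -1.3
```

Emit:
{"name": "drive_tool", "arguments": {
  "increments": "-28 0 -6 0 255; -47 0 -10 0 255; -47 0 -10 0 255; -47 0 -10 0 255; -47 0 -10 0 255; -47 0 -10 0 255; -47 0 -10 0 255; -47 0 -10 0 255; -47 0 -10 0 255; -47 0 -10 0 255; -40 0 -8.5 0 255; -25 0 -5 0 255; -6 0 -1 -1.3 255; 0 0 0 0 255; 0 0 0 0 255; 0 0 0 0 255"
}}

```text
time: 19.5
position: [0.5718, 0.404, 0.174]
tool_rot: [-1.219, 1.194, -1.195]
ft_force: [-0.3, 0.6, -3.2]
grip_width: 0.478
```

```bash
python3 -c "
from h import *
to(.573,.405,.0295,91.3)"
```

```text
t 19.5 pos [0.5718 0.404  0.174 ] F [-0.26  0.56 -3.19] grip 0.478 xang -88.8 ydown [ 0.    -0.001 -1.   ]
tool delta mm [ -1.1 144.5   1.1] world [   1.2    1.  -144.5]
yaw about tool y (deg): -0.1
```

Emit:
{"name": "drive_tool", "arguments": {
  "increments": "0 30 0 0 255; -1 35 1 0 255; 0 35 0 0 255; 0 25 0 0 255; 0 12 0 0 255; 0 5 0 0 255; 0 3 0 0 255; 0 1 0 0 255; 0 0 0 0 255; 0 0 0 0 255"
}}

```text
time: 20.75
position: [0.5724, 0.407, 0.0291]
tool_rot: [-1.218, 1.192, -1.193]
ft_force: [-0.7, -1.1, 1.8]
grip_width: 0.479
```

Seated (force up from -3 to +1.8). Release and retreat.

Emit:
{"name": "drive_tool", "arguments": {
  "increments": "0 0 0 0 0; 0 0 0 0 0; 0 0 0 0 0; 0 0 0 0 0; 0 0 0 0 0; 0 0 0 0 0; 0 -30 0 0 0; 0 -40 0 0 0; 0 -40 0 0 0; 0 -10 0 0 0; 0 0 0 0 255"
}}

```text
time: 22.12
position: [0.572, 0.4067, 0.1483]
tool_rot: [-1.219, 1.192, -1.193]
ft_force: [-0.1, 0.0, -0.2]
grip_width: 0.952
```

```bash
python3 -c "
from h import *
ds=[get_image('top'),get_image('scene')]
crop(ds[1],185,145,250,180,3,'pics/p2.png')
for p in [(.6737,.0044),(.565,.0015),(.452,.0005)]: print(refine(ds[1:],*p),refine(ds[:1],*p))
to(.6737,.0044,.13,90)"
```

```text
[0.67538918 0.00522892] [0.67234433 0.00340135]
[0.56704108 0.00221027] [0.56377009 0.00077127]
[0.45439988 0.00151925] [ 4.51144130e-01 -6.38967603e-05]
t 22.23 pos [0.5712 0.4059 0.1461] F [0.32 0.83 0.08] grip 0.876 xang -88.7 ydown [-0.002 -0.002 -1.   ]
tool delta mm [403.6  16.6  93.5] world [ 102.5 -401.5  -16.1]
yaw about tool y (deg): 1.3
```

View pics/p2.png

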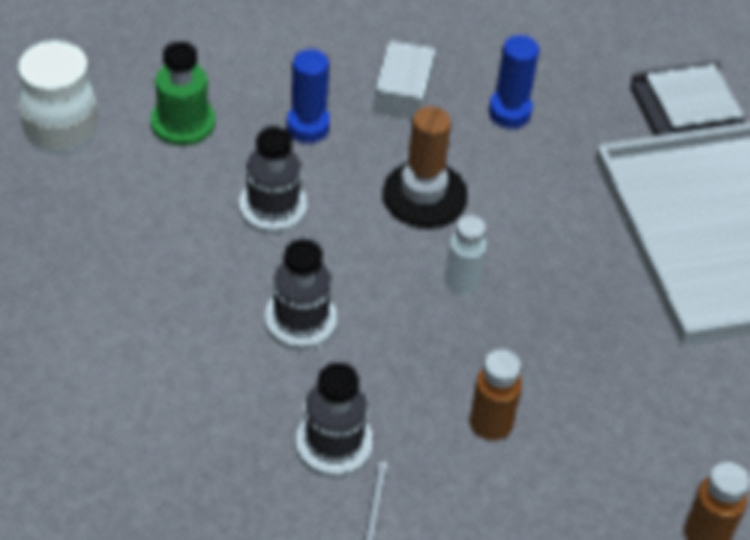

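Emit:
{"name": "drive_tool", "arguments": {
  "increments": "25 1 6 0 255; 42 2 10 0 255; 42 2 10 0 255; 42 2 10 0 255; 42 2 10 0 255; 42 2 10 0 255; 42 2 10 0 255; 42 2 10 0 255; 42 2 9 0 255; 30 0 6 0 255; 12 0 2 1.3 255; 0 0 0 0 255; 0 0 0 0 255; 0 0 0 0 255"
}}

```text
time: 23.98
position: [0.6737, 0.0081, 0.1311]
tool_rot: [-1.21, 1.208, -1.207]
ft_force: [0.2, 0.1, 0.6]
grip_width: 0.001
```

```bash
python3 -c "
from h import *
to(.6737,.0044,.085,90)
d=get_image('scene');crop(d,370,140,140,130,4,'pics/p3.png')"
```

```text
t 23.98 pos [0.6737 0.0081 0.1311] F [0.2  0.06 0.64] grip 0.001 xang -89.8 ydown [-0.     0.001 -1.   ]
tool delta mm [ 3.7 46.1  0. ] world [  0.   -3.7 -46.1]
yaw about tool y (deg): 0.2
```

View pics/p3.png

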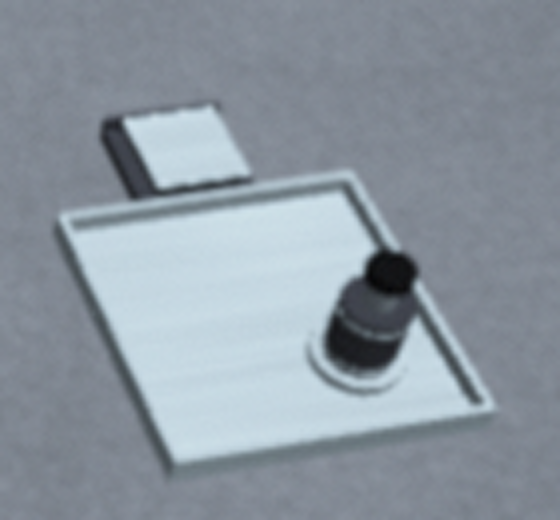

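B stands in the square tray's far-left area. Press A.

Emit:
{"name": "drive_tool", "arguments": {
  "increments": "3.7 30 0 0 255; 0 17 0 0 255; 0 0 0 0 255; 0 3 0 0 255; 0 3 0 0 255; 0 3 0 0 255; 0 3 0 0 255; 0 0 0 0 255; 0 0 0 0 255"
}}

```text
time: 25.15
position: [0.6748, 0.0024, 0.0751]
tool_rot: [-1.208, 1.207, -1.211]
ft_force: [-3.8, 0.4, 9.8]
grip_width: 0.002
```

Emit:
{"name": "drive_tool", "arguments": {
  "increments": "0 -30 0 0 0; 0 -28 0 0 0; 0 0 0 0 0; 0 0 0 0 0; 0 0 0 0 0; 0 0 0 0 0; 0 0 0 0 0"
}}

```text
time: 26.02
position: [0.6737, 0.0021, 0.1294]
tool_rot: [-1.21, 1.21, -1.209]
ft_force: [1.0, 0.1, 0.7]
grip_width: 0.717
```

```bash
python3 -c "
from h import *
ds=[get_image('scene')]
print(refine(ds,.6737,.0044))
to(.6737,.0044,.0235,90)"
```

```text
[0.6754058  0.00522856]
t 26.07 pos [0.6738 0.0021 0.1296] F [-0.06 -0.49  0.49] grip 0.766 xang -90.0 ydown [-0.001 -0.    -1.   ]
tool delta mm [ -2.3 106.1   0. ] world [-1.000e-01  2.300e+00 -1.061e+02]
yaw about tool y (deg): -0.0
```

Emit:
{"name": "drive_tool", "arguments": {
  "increments": "0 10 0 0 0; -2 20 0 0 0; 0 22 0 0 0; 0 22 0 0 0; 0 22 0 0 0; 0 10 0 0 0; 0 0 0 0 0; 0 0 0 0 255; 0 0 0 0 255; 0 0 0 0 255; 0 0 0 0 255; 0 0 0 0 255; 0 0 0 0 255; 0 0 0 0 255; 0 0 0 0 255; 0 -30 0 0 255; 0 -40 0 0 255; 0 -40 0 0 255; 0 -40 0 0 255; 0 0 0 0 255"
}}

```text
time: 28.58
position: [0.676, 0.0041, 0.1777]
tool_rot: [-1.204, 1.204, -1.213]
ft_force: [0.1, 0.2, -2.1]
grip_width: 0.477
```

```bash
python3 -c "
from h import *
to(.611,-.352,.17,92)"
```

```text
t 28.57 pos [0.676  0.0041 0.1777] F [ 0.11  0.17 -2.1 ] grip 0.477 xang -90.0 ydown [ 0.007 -0.    -1.   ]
tool delta mm [356.1   7.4 -64.9] world [ -65.  -356.1   -7.7]
yaw about tool y (deg): -2.0
```

Emit:
{"name": "drive_tool", "arguments": {
  "increments": "26 0 -5 0 255; 45 1 -8.5 0 255; 45 1 -8.5 0 255; 45 1 -8.5 0 255; 45 1 -8.5 0 255; 45 1 -8.5 0 255; 45 1 -8.5 0 255; 35 0 -6 0 255; 20 0 -4 0 255; 5 0 -1 -2 255; 0 0 0 0 255; 0 0 0 0 255; 0 0 0 0 255"
}}

```text
time: 30.2
position: [0.6073, -0.3507, 0.1679]
tool_rot: [-1.226, 1.183, -1.182]
ft_force: [0.5, -0.7, -2.8]
grip_width: 0.475
```

```bash
python3 -c "
from h import *
to(.611,-.352,.0295,92)"
```

```text
t 30.2 pos [ 0.6073 -0.3507  0.1679] F [ 0.47 -0.72 -2.82] grip 0.475 xang -87.9 ydown [-0.  0. -1.]
tool delta mm [  1.5 138.4   3.7] world [   3.7   -1.3 -138.4]
yaw about tool y (deg): 0.1
```

Emit:
{"name": "drive_tool", "arguments": {
  "increments": "0 30 3 0 255; 0 35 0 0 255; 0 35 0 0 255; 0 22 0 0 255; 0 9 0 0 255; 0 4 0 0 255; 0 3 0 0 255; 0 1 0 0 255; 0 0 0 0 255; 0 0 0 0 255"
}}

```text
time: 31.45
position: [0.6101, -0.3519, 0.0295]
tool_rot: [-1.225, 1.183, -1.184]
ft_force: [0.3, -0.8, -2.7]
grip_width: 0.476
```

Emit:
{"name": "drive_tool", "arguments": {
  "increments": "0 1.5 0 0 255; 0 0 0 0 255; 0 0 0 0 0; 0 0 0 0 0; 0 0 0 0 0; 0 0 0 0 0; 0 0 0 0 0; 0 0 0 0 0; 0 -30 0 0 0; 0 -40 0 0 0; 0 -40 0 0 0; 0 -10 0 0 0; 0 0 0 0 255"
}}

```text
time: 33.08
position: [0.61, -0.3519, 0.1479]
tool_rot: [-1.225, 1.183, -1.184]
ft_force: [0.1, -0.0, 0.2]
grip_width: 0.947
```

```bash
python3 -c "
from h import *
ds=[get_image('top'),get_image('scene')]
crop(ds[1],90,145,250,180,3,'pics/p4.png')
for p in [(.565,.0015),(.452,.0005)]: print(refine(ds[1:],*p),refine(ds[:1],*p))
to(.565,.0015,.13,90)"
```

```text
[0.56693059 0.00223885] [0.56377049 0.00077514]
[0.45448461 0.00143274] [ 4.51128654e-01 -4.87147167e-05]
t 33.17 pos [ 0.6089 -0.3513  0.1456] F [-0.08 -0.75  0.03] grip 0.875 xang -88.0 ydown [-0.003  0.001 -1.   ]
tool delta mm [-354.1   16.2  -31.6] world [-43.9 352.8 -15.6]
yaw about tool y (deg): 2.0
```

View pics/p4.png

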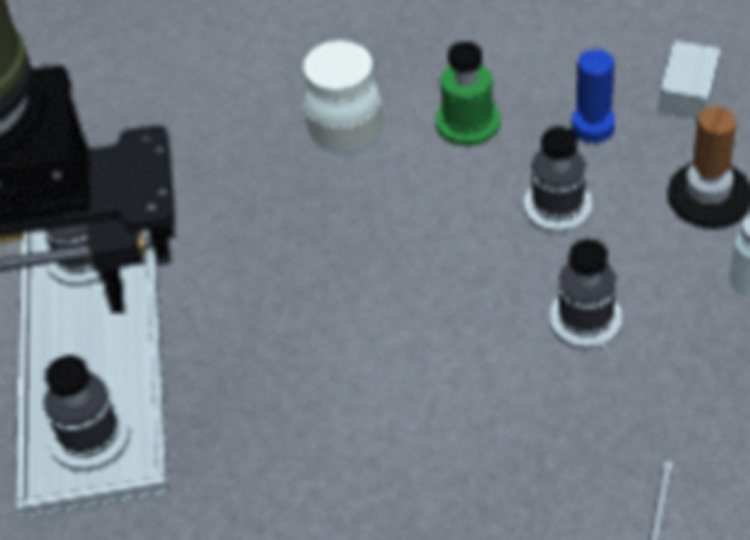

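A stands at the far end of the long tray. Next: C.

Emit:
{"name": "drive_tool", "arguments": {
  "increments": "-26 1 -2 0 255; -44 2 -4 0 255; -44 2 -4 0 255; -44 2 -4 0 255; -44 2 -4 0 255; -44 2 -4 0 255; -44 2 -4 0 255; -35 0 -3 0 255; -20 0 -2 0 255; -9 0 0 2 255; 0 0 0 0 255; 0 0 0 0 255; 0 0 0 0 255"
}}

```text
time: 34.8
position: [0.5666, -0.0002, 0.1343]
tool_rot: [-1.209, 1.21, -1.21]
ft_force: [0.3, 0.3, 0.0]
grip_width: 0.005
```

```bash
python3 -c "
from h import *
to(.565,.0015,.085,90)"
```

```text
t 34.8 pos [ 5.666e-01 -2.000e-04  1.343e-01] F [0.29 0.26 0.04] grip 0.005 xang -90.1 ydown [-0. -0. -1.]
tool delta mm [-1.7 49.3 -1.6] world [ -1.6   1.7 -49.3]
yaw about tool y (deg): -0.1
```

Emit:
{"name": "drive_tool", "arguments": {
  "increments": "-1.7 30 -1.5 0 255; 0 20 0 0 255; 0 0 0 0 255; 0 3 0 0 255; 0 3 0 0 255; 0 3 0 0 255; 0 3 0 0 255; 0 0 0 0 255; 0 0 0 0 255"
}}

```text
time: 35.92
position: [0.5658, 0.0025, 0.073]
tool_rot: [-1.208, 1.208, -1.21]
ft_force: [2.2, -1.2, 2.6]
grip_width: 0.005
```

Emit:
{"name": "drive_tool", "arguments": {
  "increments": "0 -30 0 0 0; 0 -28 0 0 0; 0 0 0 0 0; 0 0 0 0 0; 0 0 0 0 0; 0 0 0 0 0; 0 0 0 0 0"
}}

```text
time: 36.8
position: [0.5648, 0.0027, 0.13]
tool_rot: [-1.21, 1.21, -1.209]
ft_force: [-0.6, -0.8, 0.2]
grip_width: 0.718
```

```bash
python3 -c "
from h import *
ds=[get_image('scene')]
print(refine(ds,.565,.0015))
to(.565,.0015,.0235,90)"
```

```text
[0.56703019 0.00215068]
t 36.85 pos [0.5649 0.0027 0.1302] F [-0.75 -0.53  0.63] grip 0.764 xang -90.0 ydown [-0.001  0.    -1.   ]
tool delta mm [  1.2 106.7   0.2] world [ 1.000e-01 -1.200e+00 -1.067e+02]
yaw about tool y (deg): -0.0
```

Emit:
{"name": "drive_tool", "arguments": {
  "increments": "0 10 0 0 0; 1 20 0 0 0; 0 22 0 0 0; 0 22 0 0 0; 0 22 0 0 0; 0 11 0 0 0; 0 0 0 0 0; 0 0 0 0 255; 0 0 0 0 255; 0 0 0 0 255; 0 0 0 0 255; 0 0 0 0 255; 0 0 0 0 255; 0 0 0 0 255; 0 0 0 0 255; 0 -30 0 0 255; 0 -40 0 0 255; 0 -40 0 0 255; 0 -40 0 0 255; 0 0 0 0 255"
}}

```text
time: 39.35
position: [0.5671, 0.0015, 0.1765]
tool_rot: [-1.205, 1.205, -1.213]
ft_force: [0.2, -0.0, -2.5]
grip_width: 0.479
```

```bash
python3 -c "
from h import *
to(.575,.321,.17,91.3)"
```

```text
t 39.35 pos [0.5671 0.0015 0.1765] F [ 0.21 -0.02 -2.48] grip 0.479 xang -90.0 ydown [ 0.006 -0.001 -1.   ]
tool delta mm [-319.5    6.3    7.7] world [  7.9 319.5  -6.5]
yaw about tool y (deg): -1.3
```

```bash
python3 -c "
from h import *
to(.491,.319,.17,91.3)"
```

```text
t 39.35 pos [0.5671 0.0015 0.1765] F [ 0.21 -0.02 -2.48] grip 0.479 xang -90.0 ydown [ 0.006 -0.001 -1.   ]
tool delta mm [-317.4    5.8  -76.3] world [-76.1 317.5  -6.5]
yaw about tool y (deg): -1.3
```

Emit:
{"name": "drive_tool", "arguments": {
  "increments": "-26 0 -6 0 255; -42 0 -10 0 255; -42 0 -10 0 255; -42 0 -10 0 255; -42 0 -10 0 255; -42 0 -10 0 255; -40 0 -10 0 255; -28 0 -6 0 255; -13 0 -3 -1.3 255; 0 0 0 0 255; 0 0 0 0 255; 0 0 0 0 255"
}}

```text
time: 40.85
position: [0.4909, 0.317, 0.1733]
tool_rot: [-1.219, 1.194, -1.195]
ft_force: [-0.0, 0.8, -2.8]
grip_width: 0.474
```

```bash
python3 -c "
from h import *
to(.491,.319,.0295,91.3)"
```

```text
t 40.85 pos [0.4909 0.317  0.1733] F [-0.01  0.76 -2.79] grip 0.474 xang -88.9 ydown [ 0.    -0.001 -1.   ]
tool delta mm [-2.100e+00  1.438e+02  1.000e-01] world [ 1.000e-01  2.000e+00 -1.438e+02]
yaw about tool y (deg): -0.2
```

Emit:
{"name": "drive_tool", "arguments": {
  "increments": "0 30 0 0 255; -1 35 0 0 255; 0 35 0 0 255; 0 25 0 0 255; 0 11 0 0 255; 0 5 0 0 255; 0 3 0 0 255; 0 1 0 0 255; 0 0 0 0 255; 0 0 0 0 255"
}}

```text
time: 42.1
position: [0.4904, 0.3198, 0.0289]
tool_rot: [-1.219, 1.192, -1.193]
ft_force: [-0.9, -0.1, -1.4]
grip_width: 0.48
```

Emit:
{"name": "drive_tool", "arguments": {
  "increments": "0 0.5 0 0 255; 0 0 0 0 0; 0 0 0 0 0; 0 0 0 0 0; 0 0 0 0 0; 0 0 0 0 0; 0 0 0 0 0; 0 -30 0 0 0; 0 -40 0 0 0; 0 -40 0 0 0; 0 -10 0 0 0; 0 0 0 0 255"
}}

```text
time: 43.6
position: [0.4903, 0.3197, 0.1482]
tool_rot: [-1.219, 1.192, -1.193]
ft_force: [0.2, -0.2, -0.8]
grip_width: 0.947
```

```bash
python3 -c "
from h import *
ds=[get_image('top'),get_image('scene')]
crop(ds[1],185,125,250,180,3,'pics/p5.png')
for p in [(.452,.0005)]: print(refine(ds[1:],*p),refine(ds[:1],*p))
to(.452,.0005,.13,90)"
```

```text
[0.45439988 0.00151925] [ 4.51132598e-01 -3.75096649e-05]
t 43.7 pos [0.4894 0.319  0.1465] F [-1.28 -0.14 -0.42] grip 0.875 xang -88.7 ydown [-0.002 -0.001 -1.   ]
tool delta mm [317.5  17.1 -44.5] world [ -37.4 -318.5  -16.5]
yaw about tool y (deg): 1.3
```

View pics/p5.png

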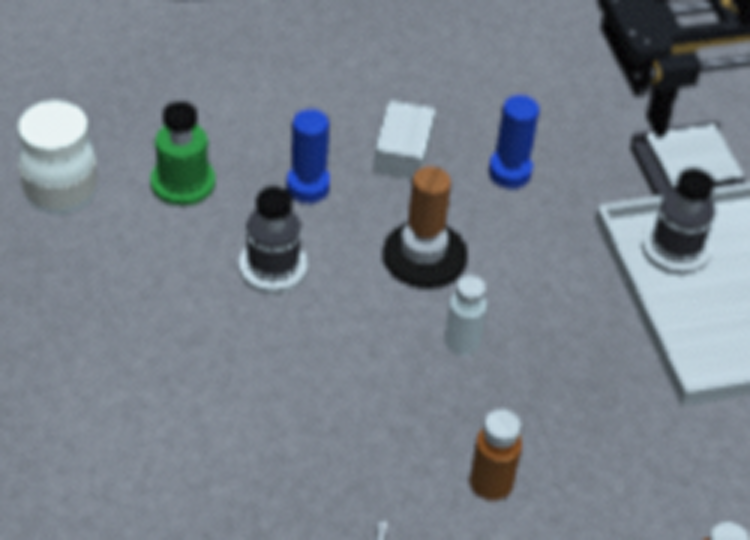

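Emit:
{"name": "drive_tool", "arguments": {
  "increments": "26 0 -4 0 255; 42 1 -6 0 255; 42 2 -6 0 255; 42 2 -6 0 255; 42 2 -6 0 255; 42 2 -6 0 255; 40 2 -6 0 255; 28 2 -3 0 255; 13 2 -1 1.3 255; 0 0 0 0 255; 0 0 0 0 255; 0 0 0 0 255"
}}

```text
time: 45.2
position: [0.4534, 0.003, 0.133]
tool_rot: [-1.21, 1.208, -1.208]
ft_force: [0.5, 0.3, 0.5]
grip_width: 0.004
```

```bash
python3 -c "
from h import *
to(.452,.0005,.085,90)"
```

```text
t 45.2 pos [0.4534 0.003  0.133 ] F [0.52 0.32 0.47] grip 0.004 xang -89.9 ydown [ 0.  0. -1.]
tool delta mm [ 2.5 48.  -1.4] world [ -1.4  -2.5 -48. ]
yaw about tool y (deg): 0.1
```

Emit:
{"name": "drive_tool", "arguments": {
  "increments": "2.5 30 -1.4 0 255; 0 18 0 0 255; 0 0 0 0 255; 0 3 0 0 255; 0 3 0 0 255; 0 3 0 0 255; 0 3 0 0 255; 0 0 0 0 255; 0 0 0 0 255"
}}

```text
time: 46.32
position: [0.4526, -0.0007, 0.0735]
tool_rot: [-1.208, 1.208, -1.21]
ft_force: [1.6, 1.2, 3.5]
grip_width: 0.004
```

Emit:
{"name": "drive_tool", "arguments": {
  "increments": "0 4 0 0 255; 0 0 0 0 255; 0 0 0 0 255"
}}

```text
time: 46.7
position: [0.4523, -0.0007, 0.0693]
tool_rot: [-1.208, 1.209, -1.21]
ft_force: [2.5, 0.9, 4.2]
grip_width: 0.005
```

Emit:
{"name": "drive_tool", "arguments": {
  "increments": "0 -30 0 0 0; 0 -32 0 0 0; 0 0 0 0 0; 0 0 0 0 0; 0 0 0 0 0; 0 0 0 0 0; 0 0 0 0 0"
}}

```text
time: 47.58
position: [0.4515, -0.0007, 0.1306]
tool_rot: [-1.21, 1.21, -1.209]
ft_force: [0.3, 0.1, 0.6]
grip_width: 0.717
```

```bash
python3 -c "
from h import *
ds=[get_image('scene')]
print(refine(ds,.452,.0005))
to(.452,.0005,.0235,90)"
```

```text
[0.45449837 0.00150635]
t 47.62 pos [ 0.4517 -0.0007  0.1307] F [0.1  0.13 0.62] grip 0.765 xang -90.0 ydown [-0.001  0.    -1.   ]
tool delta mm [ -1.2 107.2   0.4] world [   0.3    1.2 -107.2]
yaw about tool y (deg): -0.0
```

Emit:
{"name": "drive_tool", "arguments": {
  "increments": "0 10 0 0 0; -1 20 0 0 0; 0 22 0 0 0; 0 22 0 0 0; 0 22 0 0 0; 0 11 0 0 0; 0 0 0 0 0; 0 0 0 0 255; 0 0 0 0 255; 0 0 0 0 255; 0 0 0 0 255; 0 0 0 0 255; 0 0 0 0 255; 0 0 0 0 255; 0 0 0 0 255; 0 -30 0 0 255; 0 -40 0 0 255; 0 -40 0 0 255; 0 -40 0 0 255; 0 0 0 0 255"
}}

```text
time: 50.12
position: [0.4538, -0.0001, 0.1767]
tool_rot: [-1.206, 1.205, -1.213]
ft_force: [0.3, 0.2, -1.9]
grip_width: 0.48
```

```bash
python3 -c "
from h import *
to(.576,.316,.17,91.3)"
```

```text
t 50.12 pos [ 4.538e-01 -1.000e-04  1.767e-01] F [ 0.25  0.2  -1.93] grip 0.48 xang -90.0 ydown [ 0.006 -0.001 -1.   ]
tool delta mm [-316.2    6.9  122. ] world [122.2 316.1  -6.7]
yaw about tool y (deg): -1.3
```

Emit:
{"name": "drive_tool", "arguments": {
  "increments": "-26 0 10 0 255; -42 0 16 0 255; -42 0 16 0 255; -42 0 16 0 255; -42 0 16 0 255; -42 0 16 0 255; -40 0 16 0 255; -28 0 11 0 255; -14 0 5 -1.3 255; 0 0 0 0 255; 0 0 0 0 255; 0 0 0 0 255"
}}

```text
time: 51.62
position: [0.5742, 0.3166, 0.1741]
tool_rot: [-1.22, 1.193, -1.195]
ft_force: [-0.3, -0.8, -2.3]
grip_width: 0.475
```

```bash
python3 -c "
from h import *
d=get_image('scene');crop(d,370,140,140,130,4,'pics/p6.png')
to(.576,.316,.0295,91.3)"
```

```text
t 51.67 pos [0.5742 0.3168 0.1743] F [ 1.2   0.1  -2.28] grip 0.477 xang -88.8 ydown [ 0.001 -0.001 -1.   ]
tool delta mm [  0.7 144.8   1.7] world [   1.8   -0.8 -144.8]
yaw about tool y (deg): -0.1
```

View pics/p6.png

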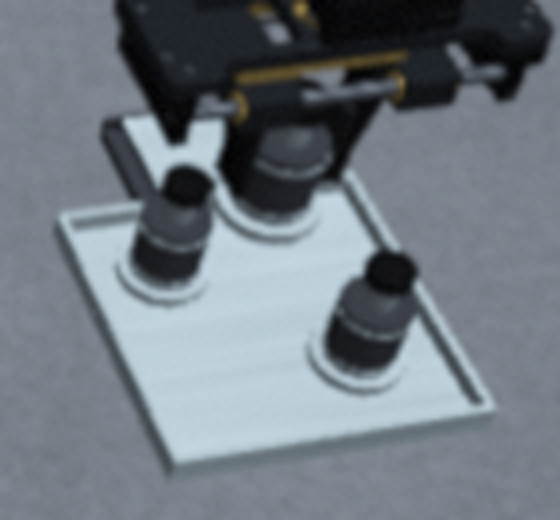

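B and C stand in the square tray; the third is held above its slot.

Emit:
{"name": "drive_tool", "arguments": {
  "increments": "0.7 30 1.5 0 255; 0 35 0 0 255; 0 35 0 0 255; 0 25 0 0 255; 0 12 0 0 255; 0 5 0 0 255; 0 3 0 0 255; 0 1 0 0 255; 0 0 0 0 255; 0 0 0 0 255"
}}

```text
time: 52.92
position: [0.576, 0.3178, 0.0292]
tool_rot: [-1.218, 1.192, -1.193]
ft_force: [-0.8, -1.4, 3.4]
grip_width: 0.477
```

Emit:
{"name": "drive_tool", "arguments": {
  "increments": "0 0 0 0 80; 0 0 0 0 80; 0 0 0 0 80; 0 0 0 0 80; 0 0 0 0 80; 0 -25 0 0 80; 0 -40 0 0 80; 0 -40 0 0 80; 0 -40 0 0 80; 0 0 0 0 80; 0 0 0 0 80"
}}

```text
time: 54.3
position: [0.5752, 0.3172, 0.1724]
tool_rot: [-1.221, 1.193, -1.193]
ft_force: [-1.2, -0.6, -0.9]
grip_width: 0.688
```

```bash
python3 -c "
from h import *
to(.455,.12,.17,90)"
```

```text
t 54.3 pos [0.5752 0.3172 0.1724] F [-1.21 -0.6  -0.91] grip 0.688 xang -88.7 ydown [-0.001 -0.001 -1.   ]
tool delta mm [ 194.5    2.6 -124.5] world [-120.2 -197.2   -2.4]
yaw about tool y (deg): 1.3
```

Emit:
{"name": "drive_tool", "arguments": {
  "increments": "26 0 -6 0 80; 45 0 -8 0 80; 45 0 -8 0 80; 45 0 -8 0 80; 45 0 -8 0 80; 45 0 -8 0 80; 45 0 -8 0 80; 35 0 -8 1.3 80; 25 0 0 0 80; 0 0 0 0 80; 0 0 0 0 80"
}}

```text
time: 55.68
position: [0.5204, -0.0384, 0.1721]
tool_rot: [-1.21, 1.21, -1.207]
ft_force: [0.6, 0.2, 0.6]
grip_width: 0.687
```

```bash
python3 -c "
from h import *
t=get_image('top');s=get_image('scene')
S=(.456,.119)
pt=[*project(t,circ(*S,.086,.015)),*project(t,circ(*S,.008,.034)),*project(t,circ(*S,.022,.018))]
ps=[*project(s,circ(*S,.086,.015)),*project(s,circ(*S,.008,.034)),*project(s,circ(*S,.022,.018))]
crop(t,215,213,40,40,9,'pics/a.png',pt);crop(s,300,170,55,60,6,'pics/b.png',ps)
crop(s,80,140,420,200,1.6,'pics/c.png'); crop(t,100,130,350,165,1.9,'pics/d.png')
a,b=cv2.imread('pics/a.png'),cv2.imread('pics/b.png');cv2.imwrite('pics/st.png',np.hstack([a,b]))
a,b=cv2.imread('pics/c.png'),cv2.imread('pics/d.png');w=min(a.shape[1],b.shape[1]);cv2.imwrite('pics/all.png',np.vstack([a[:,:w],b[:270,:w]]))
to(.456,.119,.17,90)"
```

```text
t 55.77 pos [ 0.5207 -0.038   0.1726] F [ 0.48  0.63 -0.37] grip 0.685 xang -89.9 ydown [-0.001  0.001 -1.   ]
tool delta mm [-157.2    2.7  -64.4] world [-64.7 157.   -2.6]
yaw about tool y (deg): 0.1
```

View pics/st.png

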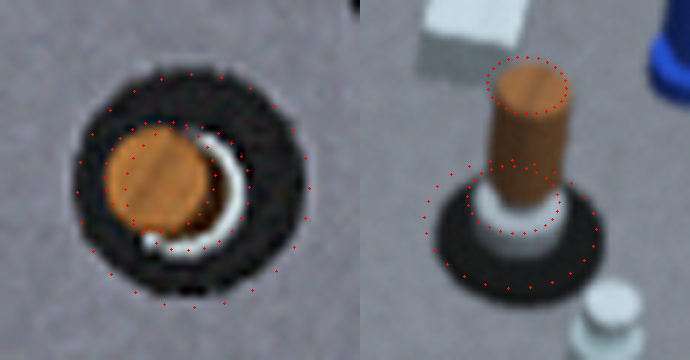

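View pics/all.png

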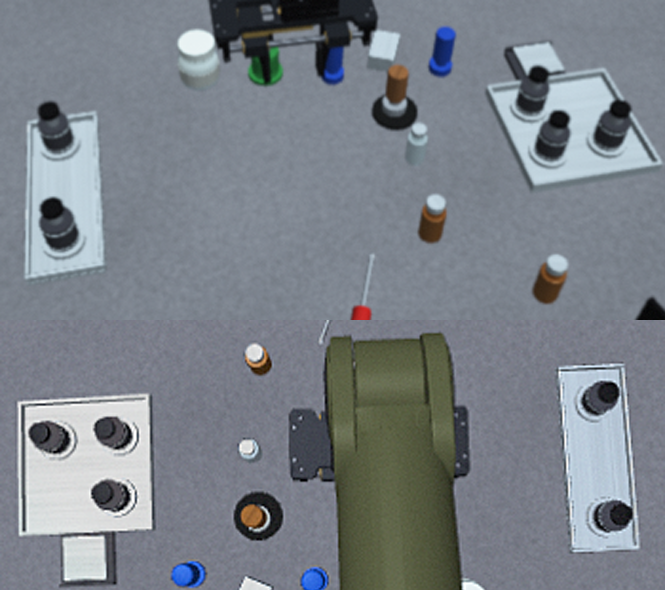

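```bash
cat >> h.py <<'E'
def stampov(t,s,S,D,z,fn,rt=(215,213,40,40),rs=(300,170,55,60)):
    f=lambda d:np.r_[project(d,circ(*S,z+.078,.015)),project(d,circ(*S,z+.014,.018)),project(d,circ(*S,z,.018)),project(d,circ(*D,.008,.034))]
    crop(t,*rt,9,'pics/_a.png',f(t));crop(s,*rs,6,'pics/_b.png',f(s));a,b=cv2.imread('pics/_a.png'),cv2.imread('pics/_b.png')
    H=max(a.shape[0],b.shape[0]);a=cv2.copyMakeBorder(a,0,H-a.shape[0],0,0,0);b=cv2.copyMakeBorder(b,0,H-b.shape[0],0,0,0)
    cv2.imwrite(fn,np.hstack([a,b]))
E
python3 -c "
from h import *
t=get_image('top');s=get_image('scene')
print('top handle',back(t,(232.06,232.4),.086),back(s,(328.67,184.5),.086))
print('disc',back(t,(215+190/9-.5,213+183/9-.5),.008),back(s,(300+160/6-.5,170+240/6-.5),.008))
a=back(t,(232.06,232.4),.086);b=back(s,(328.67,184.5),.086)
stampov(t,s,((a+b)/2)[:2],(.460,.121),.008,'pics/st2.png')
"
```

```text
top handle [0.45523849 0.11955138 0.086     ] [0.45887491 0.12141207 0.086     ]
disc [0.45827527 0.11988522 0.008     ] [0.46517241 0.12069181 0.008     ]
```

View pics/st2.png

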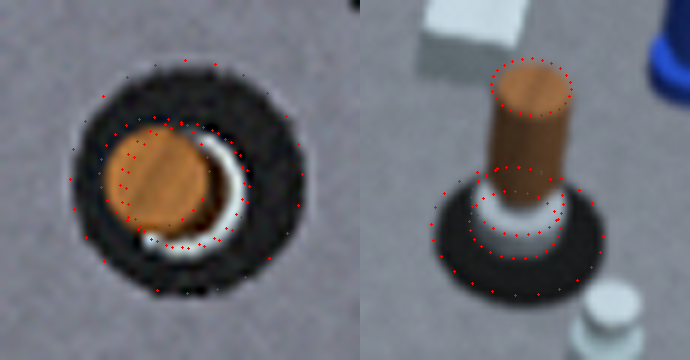

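```bash
python3 -c "
from h import *
t=get_image('top');s=get_image('scene')
T=(.402,.359)
for n,d,r in(('a',t,(125,235,42,42)),('b',s,(388,155,60,42))):
    crop(d,*r,9 if n=='a' else 6,f'pics/_{n}.png',project(d,rect(*T,.022,.06,.06,.024)))
a,b=cv2.imread('pics/_a.png'),cv2.imread('pics/_b.png');b=cv2.copyMakeBorder(b,0,a.shape[0]-b.shape[0],0,0,0);cv2.imwrite('pics/tag.png',np.hstack([a,b]))
to(.457,.1205,.13,90)"
```

```text
t 55.98 pos [ 0.5209 -0.0389  0.173 ] F [ 0.15  0.48 -0.02] grip 0.685 xang -89.9 ydown [-0.  0. -1.]
tool delta mm [-159.5   43.   -63.7] world [-63.9 159.4 -43. ]
yaw about tool y (deg): 0.1
```

View pics/tag.png

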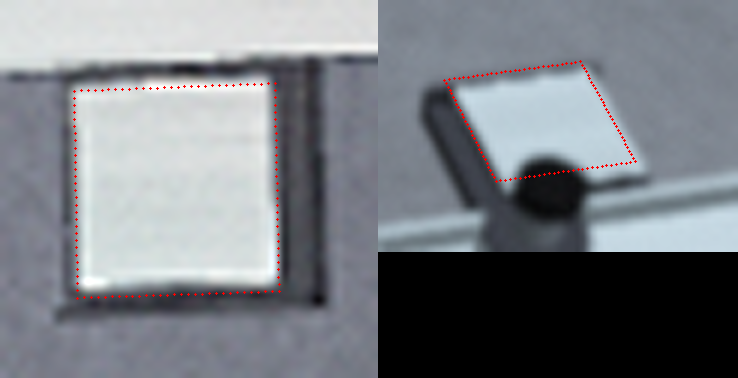

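Emit:
{"name": "drive_tool", "arguments": {
  "increments": "-24 4 -10 0 0; -38 9 -15 0 0; -38 10 -15 0 0; -35 10 -14 0 0; -18 8 -7 0 0; -6 2 -3 0 0; 0 0 0 0 0; 0 0 0 0 0"
}}

```text
time: 56.98
position: [0.4576, 0.1183, 0.1304]
tool_rot: [-1.208, 1.21, -1.211]
ft_force: [0.8, 0.5, -0.7]
grip_width: 1.002
```

```bash
python3 -c "
from h import *
to(.457,.1205,.043,90)"
```

```text
t 56.98 pos [0.4576 0.1183 0.1304] F [ 0.79  0.51 -0.72] grip 1.002 xang -90.1 ydown [ 0.001 -0.    -1.   ]
tool delta mm [-2.2 87.4 -0.7] world [ -0.6   2.2 -87.4]
yaw about tool y (deg): -0.1
```

Emit:
{"name": "drive_tool", "arguments": {
  "increments": "-1.5 20 0 0 0; 0 22 0 0 0; 0 22 0 0 0; 0 18 0 0 0; 0 5 0 0 0; 0 0 0 0 0; 0 0 0 0 0; 0 0 0 0 255; 0 0 0 0 255; 0 0 0 0 255; 0 0 0 0 255; 0 0 0 0 255; 0 0 0 0 255; 0 0 0 0 255; 0 0 0 0 255; 0 0 0 0 255",
  "squeeze": 40
}}

```text
time: 58.98
position: [0.4569, 0.121, 0.043]
tool_rot: [-1.209, 1.209, -1.209]
ft_force: [-0.2, 1.3, 0.2]
grip_width: 0.336
```

```bash
python3 -c "
from h import *
t=get_image('top');s=get_image('scene')
stampov(t,s,(.457,.1205),(.460,.121),.008,'pics/st3.png')
to(.457,.1205,.043,90)"
```

```text
t 59.08 pos [0.457  0.121  0.0431] F [ 0.06  1.73 -0.17] grip 0.333 xang -90.0 ydown [ 0.  0. -1.]
tool delta mm [0.5 0.1 0. ] world [ 0.  -0.5 -0.1]
yaw about tool y (deg): -0.0
```

View pics/st3.png

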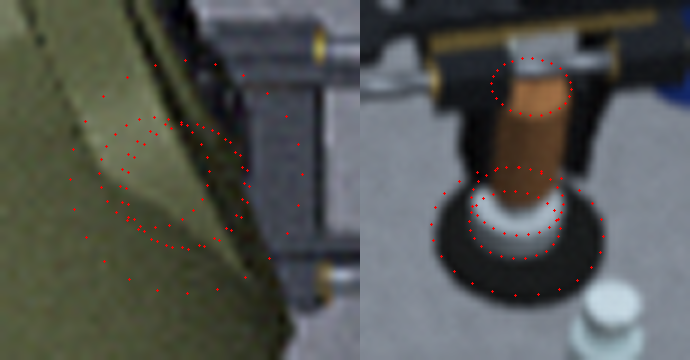

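Emit:
{"name": "drive_tool", "arguments": {
  "increments": "0 -15 0 0 255; 0 -35 0 0 255; 0 -40 0 0 255; 0 -30 0 0 255; 0 0 0 0 255; 0 0 0 0 255"
}}

```text
time: 59.82
position: [0.4562, 0.1203, 0.1623]
tool_rot: [-1.211, 1.21, -1.209]
ft_force: [0.8, -0.1, -3.0]
grip_width: 0.334
```

```bash
python3 -c "
from h import *
d=get_image('scene');crop(d,250,110,130,110,4,'pics/l1.png')
to(.4045,.3605,.15,90)"
```

```text
t 59.88 pos [0.4559 0.1203 0.1618] F [-0.52  0.36 -1.33] grip 0.333 xang -90.0 ydown [-0.002 -0.001 -1.   ]
tool delta mm [-240.2   11.8  -51.4] world [-51.4 240.2 -11.8]
yaw about tool y (deg): -0.0
```

View pics/l1.png

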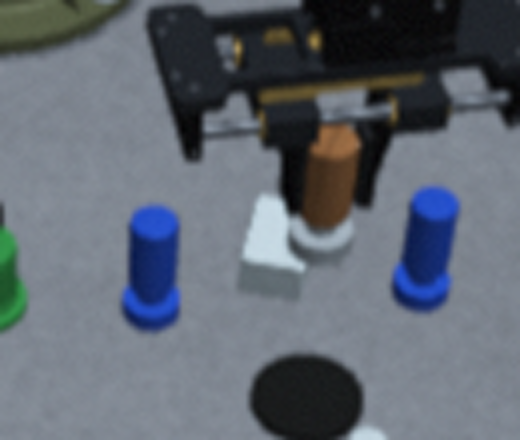

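Emit:
{"name": "drive_tool", "arguments": {
  "increments": "-20 0 -5 0 255; -35 0 -8 0 255; -40 1 -9 0 255; -40 2 -9 0 255; -40 2 -9 0 255; -35 2 -7 0 255; -20 2 -4 0 255; -10 2 -1 0 255; 0 0 0 0 255; 0 0 0 0 255; 0 0 0 0 255"
}}

```text
time: 61.25
position: [0.4056, 0.3597, 0.152]
tool_rot: [-1.209, 1.21, -1.211]
ft_force: [-0.9, -0.8, -1.9]
grip_width: 0.337
```

```bash
python3 -c "
from h import *
d=get_image('scene');crop(d,90,110,410,200,1.9,'pics/l2.png')
t=get_image('top');s=d
print('disc scene', end=' ')
g=(s['img'].max(2)<45).astype(np.uint8); n,l,st,c=cv2.connectedComponentsWithStats(g[190:225,300:350]); i=1+np.argmax(st[1:,4]); uv=c[i]+[300,190]; print(uv,back(s,uv,.008))
g=(t['img'].max(2)<45).astype(np.uint8); n,l,st,c=cv2.connectedComponentsWithStats(g[213:253,215:255]); i=1+np.argmax(st[1:,4]); uv=c[i]+[215,213]; print(st[i],uv,back(t,uv,.008))
to(.4045,.3605,.069,90)"
```

```text
disc scene [326.22907489 209.57488987] [0.46542757 0.12078159 0.008     ]
[  8   8  26  25 476] [235.56302521 232.94117647] [0.45799462 0.12001474 0.008     ]
t 61.35 pos [0.4054 0.3601 0.1521] F [-0.68 -0.22 -1.97] grip 0.338 xang -90.1 ydown [ 0. -0. -1.]
tool delta mm [-0.5 83.1 -1. ] world [ -0.9   0.4 -83.1]
yaw about tool y (deg): -0.1
```

View pics/l2.png

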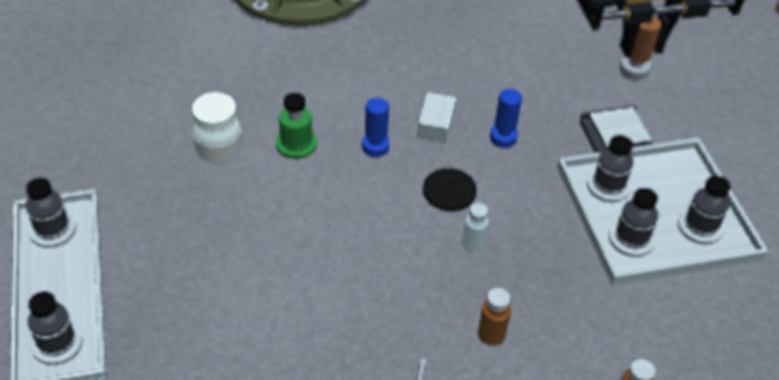

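Emit:
{"name": "drive_tool", "arguments": {
  "increments": "0 22 0 0 255; 0 30 -0.5 0 255; 0 22 0 0 255; 0 10 0 0 255; 0 2 0 0 255; 0 0 0 0 255; 0 0 0 0 255"
}}

```text
time: 62.22
position: [0.405, 0.3612, 0.0669]
tool_rot: [-1.207, 1.209, -1.21]
ft_force: [-0.2, -0.6, -2.2]
grip_width: 0.336
```

```bash
python3 -c "
from h import *
s=get_image('scene');
_,R=pose();p=_['position']; z=p[2]-.035
T=(.4045,.3605)
pts=np.r_[rect(*T,.022,.06,.06,.024),circ(p[0],p[1],z,.018),circ(p[0],p[1],z+.014,.018)]
crop(s,370,120,90,90,6,'pics/pr.png',project(s,pts))
to(.4045,.3605,.059,90)"
```

```text
t 62.27 pos [0.405  0.3611 0.0668] F [-0.94 -0.27 -1.48] grip 0.338 xang -90.0 ydown [ 0.001  0.001 -1.   ]
tool delta mm [ 0.7  7.8 -0.5] world [-0.5 -0.6 -7.8]
yaw about tool y (deg): -0.0
```

View pics/pr.png

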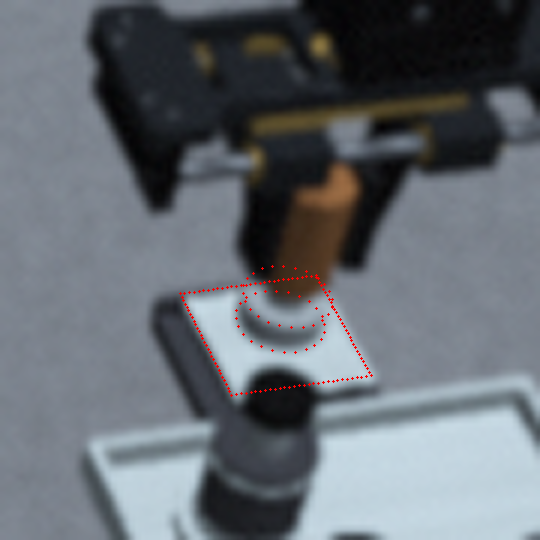

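Emit:
{"name": "drive_tool", "arguments": {
  "increments": "0 3 2 0 255; 0 3 0 0 255; 0 0 0 0 255; 0 0 0 0 255"
}}

```text
time: 62.78
position: [0.4064, 0.3608, 0.0599]
tool_rot: [-1.209, 1.209, -1.209]
ft_force: [-0.4, -0.5, -2.5]
grip_width: 0.336
```

Emit:
{"name": "drive_tool", "arguments": {
  "increments": "0 1 0 0 255; 0 1 0 0 255; 0 1 0 0 255; 0 0 0 0 255"
}}

```text
time: 63.28
position: [0.4066, 0.3609, 0.0573]
tool_rot: [-1.209, 1.209, -1.21]
ft_force: [0.1, -1.4, 2.1]
grip_width: 0.339
```

Emit:
{"name": "drive_tool", "arguments": {
  "increments": "0 1.2 0 0 255; 0 1 0 0 255; 0 0 0 0 255"
}}

```text
time: 63.65
position: [0.4066, 0.3609, 0.0552]
tool_rot: [-1.209, 1.209, -1.21]
ft_force: [-1.0, -1.8, 5.1]
grip_width: 0.339
```

Emit:
{"name": "drive_tool", "arguments": {
  "increments": "0 0.5 0 0 255; 0 0 0 0 255; 0 0 0 0 255; 0 0 0 0 255; 0 0 0 0 255; 0 0 0 0 255; 0 0 0 0 255"
}}

```text
time: 64.53
position: [0.4066, 0.3609, 0.0549]
tool_rot: [-1.209, 1.209, -1.21]
ft_force: [-2.3, -1.9, 6.2]
grip_width: 0.335
```

```bash
python3 -c "
from h import *
s=get_image('scene');crop(s,370,120,90,90,6,'pics/pr2.png')
to(.4045,.3605,.059,90)"
```

```text
t 64.58 pos [0.4066 0.3609 0.0549] F [-2.06 -1.95  7.11] grip 0.335 xang -90.0 ydown [ 0. -0. -1.]
tool delta mm [ 0.4 -4.1 -2.1] world [-2.1 -0.4  4.1]
yaw about tool y (deg): -0.0
```

View pics/pr2.png

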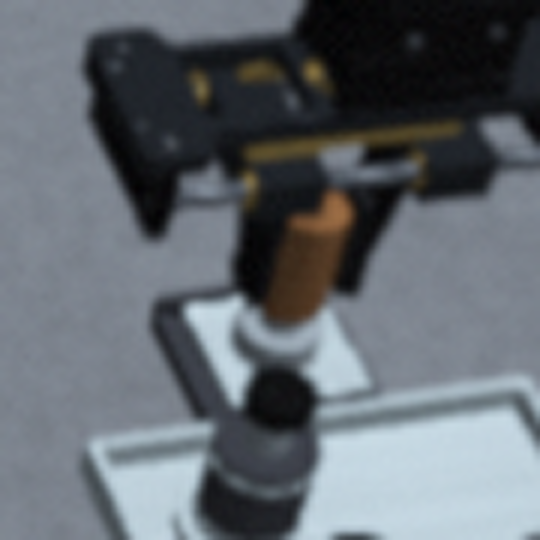

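Emit:
{"name": "drive_tool", "arguments": {
  "increments": "0 -3 0 0 255; 0 -5 0 0 255; 0 -8 0 0 255; 0 -12 0 0 255; 0 -25 0 0 255; 0 -35 0 0 255; 0 -12 0 0 255; 0 0 0 0 255; 0 0 0 0 255"
}}

```text
time: 65.7
position: [0.4059, 0.36, 0.153]
tool_rot: [-1.211, 1.21, -1.21]
ft_force: [0.9, -0.7, -2.4]
grip_width: 0.334
```

```bash
python3 -c "
from h import *
s=get_image('scene');crop(s,90,110,410,200,1.9,'pics/l3.png')
to(.459,.1208,.15,90)"
```

```text
t 65.75 pos [0.4058 0.36   0.1529] F [ 0.51  0.43 -2.  ] grip 0.338 xang -90.0 ydown [-0.002 -0.001 -1.   ]
tool delta mm [239.2   3.1  53.2] world [  53.2 -239.2   -2.9]
yaw about tool y (deg): -0.0
```

View pics/l3.png

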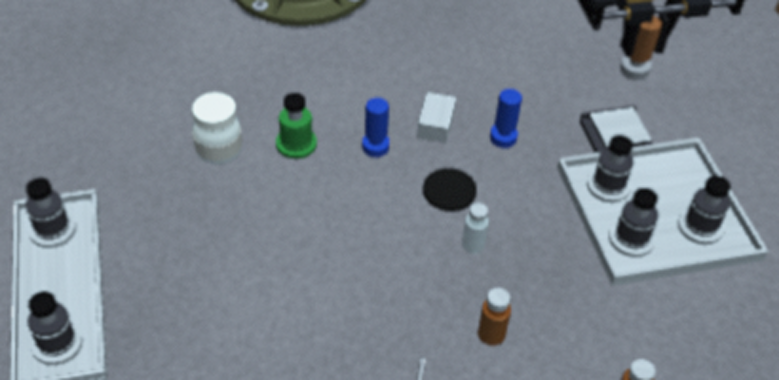

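Tag stamped and all units still standing; return the stamp.

Emit:
{"name": "drive_tool", "arguments": {
  "increments": "20 -1 5 0 255; 35 -1 8 0 255; 40 0 9 0 255; 40 0 9 0 255; 40 0 9 0 255; 35 0 7.5 0 255; 20 0 4 0 255; 9 0 2 0 255; 0 0 0 0 255; 0 0 0 0 255; 0 0 0 0 255"
}}

```text
time: 67.12
position: [0.4597, 0.1229, 0.1563]
tool_rot: [-1.21, 1.208, -1.208]
ft_force: [-0.5, 0.4, -2.0]
grip_width: 0.33
```

```bash
python3 -c "
from h import *
to(.459,.1208,.048,90)"
```

```text
t 67.12 pos [0.4597 0.1229 0.1563] F [-0.45  0.38 -1.98] grip 0.33 xang -89.9 ydown [-0.  0. -1.]
tool delta mm [  2.1 108.3  -0.7] world [  -0.7   -2.1 -108.3]
yaw about tool y (deg): 0.1
```

Emit:
{"name": "drive_tool", "arguments": {
  "increments": "1 25 0 0 255; 1 30 0 0 255; 0 30 0 0 255; 0 16 0 0 255; 0 6 0 0 255; 0 3 0 0 255; 0 1.5 0 0 255; 0 0 0 0 255; 0 0 0 0 255"
}}

```text
time: 68.25
position: [0.4603, 0.1198, 0.0453]
tool_rot: [-1.209, 1.209, -1.21]
ft_force: [-0.4, 0.3, -2.1]
grip_width: 0.34
```

Emit:
{"name": "drive_tool", "arguments": {
  "increments": "0 1 0 0 255; 0 0.8 0 0 255; 0 0.6 0 0 255; 0 0 0 0 255"
}}

```text
time: 68.75
position: [0.4601, 0.1197, 0.043]
tool_rot: [-1.21, 1.209, -1.21]
ft_force: [-2.7, -1.2, 5.0]
grip_width: 0.334
```

Emit:
{"name": "drive_tool", "arguments": {
  "increments": "0 -0.5 0 0 255; 0 0 0 0 120; 0 0 0 0 80; 0 0 0 0 0; 0 0 0 0 0; 0 0 0 0 0; 0 0 0 0 0; 0 0 0 0 0; 0 0 0 0 0; 0 -25 0 0 0; 0 -40 0 0 0; 0 -40 0 0 0; 0 -15 0 0 0; 0 0 0 0 0"
}}

```text
time: 70.5
position: [0.4604, 0.1197, 0.1633]
tool_rot: [-1.208, 1.208, -1.211]
ft_force: [-0.4, 0.3, -0.8]
grip_width: 1.001
```

Emit:
{"name": "drive_tool", "arguments": {
  "increments": "26 0 5 0 0; 40 0 8 0 0; 40 0 8 0 0; 40 0 8 0 0; 20 0 4 0 0; 0 0 0 0 0; 0 0 0 0 0"
}}

```text
time: 71.38
position: [0.4926, -0.0441, 0.1625]
tool_rot: [-1.21, 1.209, -1.206]
ft_force: [-0.2, 0.6, 0.9]
grip_width: 0.998
```

```bash
python3 -c "
from h import *
t=get_image('top');s=get_image('scene')
stampov(t,s,(.460,.1197),(.461,.1205),.008,'pics/st4.png')
crop(s,80,140,420,200,1.6,'pics/c.png'); crop(t,100,130,350,165,1.9,'pics/d.png')
a,b=cv2.imread('pics/c.png'),cv2.imread('pics/d.png');w=min(a.shape[1],b.shape[1]);cv2.imwrite('pics/all2.png',np.vstack([a[:,:w],b[:270,:w]]))
to(.4,0,.17)"
```

```text
t 71.47 pos [ 0.4927 -0.0443  0.1628] F [-0.52 -0.26  0.22] grip 0.998 xang -89.8 ydown [-0.  0. -1.]
tool delta mm [-44.6  -7.1 -92.6] world [-92.7  44.3   7.2]
```

View pics/st4.png

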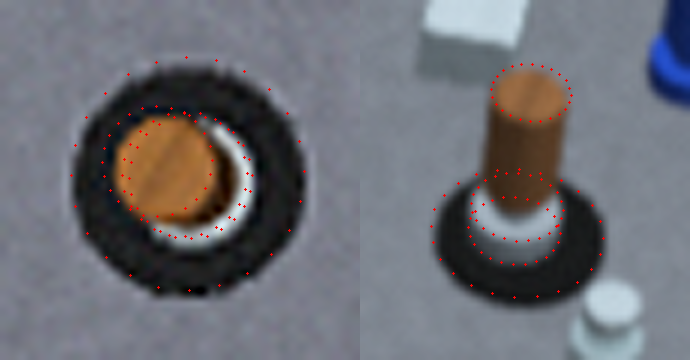

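View pics/all2.png

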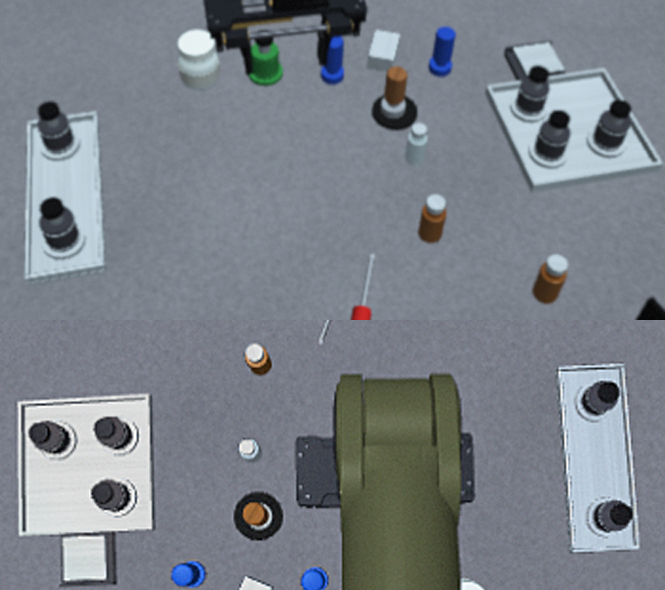

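```bash
python3 -c "
from bench import workorder
print(workorder.close_job())"
```

```text
the job is handed in; nothing more can be done
None
```

The job was handed in at about 71 s; closing it returns no verdict, so the result below rests on my own checks.

- **Sorting:** I found five hold-downs and pressed each cap. Two were stiff (12.1 N and 9.8 N at about 5 mm down) and stand in the long tray. Three were weak (4.2 N, 2.6 N and 4.2 N at 7–11 mm down) and stand in the square tray. The 2.6 N one was pushed only 7 mm, but a stiff one would have read over 9 N there.
- **Stamping:** I pressed the stamp on the tag at roughly 8–9 N, judged from the wrist force with the stamp's weight allowed for. It was held there for about 1 s, about 2–3 mm from the tag centre I measured, then lifted straight up and returned to its disc.
- **Last checks:** The final pictures show all five hold-downs upright in their trays. The stamp is upright and within a few mm of the disc's centre. The jar and both vials look unmoved, and the gripper is open and clear of everything.
- **Disagreement:** The two cameras differed steadily by about 3 mm in x and 1.5 mm in y, so I used the average. For the black disc they differed by 7 mm in x.

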